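Clip a test bar into the specimen holder with sprung tongs

TASK

Take the sprung steel tongs out of their stand, squeeze them shut on the small steel test bar lying on the bench, and with the tongs press the bar gently down into the specimen holder until it clicks fully home on its saddles under all four spring balls. Let the bar go there and put the tongs back upright in their stand. Never touch the bar with the robot's fingers, do not lean hard on the holder (its height is unknown: feel for the bottom and stop at about 12 N), and leave the other things on the bench where they are.

Things in the scene. Friction and masses are not known exactly. Their poses are not given: they have to be found in the camera images.
- tongs_grip (a point): Sprung steel tongs, upright in the stand, 106 mm tall, 90 g. Point midway between the thumb plates, 62 mm above the tips, 44 below the bow's top; z up, arms close along y. Take the plates (18 mm wide in x, 24 high, centred here) from above, fingers closing along y. Over the plates: 40 mm open (42 at their lower edge), 34 mm with the jaws shut on the bar.
- tongs_left (a joint): Closing angle of the left arm: 0 fully open, 0.082 rad shut on the 8 mm bar, 0.125 the stop, shut empty. Arms pivot 36 mm above tongs_grip; jaws move 2.7 times as far as the plates. 4 N a side starts to close them, 9 N shuts them on the bar, 20 to 30 N grips it well. Plates held at 38 mm: jaws about 16 to 20 mm apart, tongs still held; beyond 40 mm the tongs drop.
- tongs_right (a joint): Closing angle of the right arm, always equal to the left one's.
- tongs: The tongs, origin midway between the tips at their lower end. Jaws: plates 8 mm wide (x), 4 thick (y), inner faces 24 mm apart when open, 32 over the outside. Each has an inward lip 4 mm high, 2.5 mm deep, underside 9 mm above the tips: with the tips about on the bench the lips close over the bar's top, and can push it down. From 20 mm above the tips the arms are 14 mm wide (x).
- stand: Stand, fixed: dark 80 x 80 x 5 mm base with an upright rectangular aluminium socket to 40 mm above the bench, inside 18 mm (x) by 42 mm (y), walls 4 mm, floor 5 mm above the bench. Origin: centre of the underside, z up. The tongs stand in it with x and y along its x and y (either way round), tongs_grip 67 mm above the bench.
- bar_mid (a point): Test bar: bare turned steel pin, 8 mm thick, 30 mm long, 22 g, lying on the bench; it does not roll. Point: its centre, 4 mm above the bench; its length runs along y.
- bar: The same test bar, origin at the centre of its underside, length along y.
- holder: Holder, fixed: grey 66 mm square base, origin centre of underside, z up, with an aluminium carriage. The bar lies along its x, centred, on two saddles 5 mm long at x = +-11.5 mm, with 18 mm free between them for the jaws. Saddle floors lie 24 to 56 mm above the bench, a height that differs every time and is not reported; the platform between them is 8 mm lower.
- plunger_1 (a joint): Ball plunger in the +x, +y cheek, outward travel in m, 0 = fully out. Each saddle has two cheeks 9.8 mm apart, to 20 mm above its floor, flared to 15 mm at the top. Balls (10 mm) stand 1.8 mm into the gap, centres 10.7 mm above the floor. Pushing the bar past them takes about 4 to 8 N in all (each gives 0.9 mm); they spring out over the bar once home, 14 mm below first touch.
- plunger_2 (a joint): The same, +x, -y cheek. Only when the bar is home on the saddle floor does the pushing force rise past that. Off centre by over 1 mm the bar can catch on a cheek or ball: back off, shift a little and feel again.
- plunger_3 (a joint): The same, -x, +y cheek.
- plunger_4 (a joint): The same, -x, -y cheek.
- seat_pin_1 (a joint): Small sprung pin in the +x saddle floor, travel downward in m: 0 stands 2 mm proud of the floor, 1.3 to 2 mm when the bar lies home on the floor, held down by the balls. About 0.4 N.
- seat_pin_2 (a joint): The same, -x saddle.
- specimen_a: Bystander: black round mounted specimen, 30 mm wide, 21 mm tall.
- specimen_b: Bystander: black round mounted specimen, 30 mm wide, 17 mm tall.
- plug: Bystander: round steel die plug, 29 mm wide, 22 mm tall.
- loupe: Bystander: black eye loupe, 38 mm wide, 34 mm tall.
There are look-alikes about, which are no part of the job. What is meant by the tongs is not green, and is the smaller of those in its own colour.

How it is judged:
By the outcome, as a careful person would: the job done as asked, in the order asked, and still so for the second after the job is handed in, with the robot touching nothing.
It also fails if it takes over 67 s, if anything falls off the work surface, if the arm or the gripper's body presses on something with over 40 N, if the wrist force passes 120 N, or if a joint passes its speed limit or range.

ROBOT

A 7-joint arm with a two-finger parallel gripper is mounted at the origin on the work surface; the furniture and walls round the work are solid. World frame = base frame: x ahead of the robot, y to its left, z up, the work surface at z = 0. Lengths are in m, angles in rad, forces in N, time in s.
With the tool pointing down it reaches from about 0.425 to 0.825 m from the base axis. Payload 3.6 kg.
Tool frame: the origin (TCP) lies on the centre line of the jaws, within the pads' length; the fingertips stand bot.tip_extent ahead of it and the grasp point (between the pads) lies 6 mm ahead of it (bot.tip_extent is the distance from the TCP to the fingertips, in m); z points along the fingers, y is the direction in which the jaws open and shut (so a half turn about z gives the same grasp; the last joint's range is limited). The gripper opens to 93 mm and grips with 3 to 60 N. Pads are 15 mm wide; open, the fingers measure 128 mm over their backs; the gripper's body (75 mm by 188 mm) begins 65 mm behind the grasp point.
Start: joints at [1.079, 0.615, -0.013, 1.423, 0.008, 1.103, -0.04], TCP at [0.291, -0.581, 0.244] pointing down, gripper open.
Joint ranges: [-3.12, 3.12], [-0.3, 2.06], [-1.34, 1.32], [0.26, 2.42], [-1.36, 4.5], [0.01, 1.98], [-2.84, 2.84]. Speed limits (rad/s): [2.79, 2.79, 3.14, 3.14, 3.14, 3.14, 3.14].

INTERFACE

Orientations are given as a rotation vector (axis times angle).
In Python, from plant import sensors, cams, order, bot gives the robot as it stands. The module is installed in compiled form; this text tells all that it offers.
- The arm moves only by the tool arm_command, never from a script. Its argument "rows" is text: rows parted by semicolons, each of 5 numbers parted by spaces: the shift along the world's x, y, z in m, then the turn about the world's z in rad, then the opening, from 0 (shut) to 1 (fully open). In form: x y z turn gripper; .... A call has exactly 5 rows; each row shifts and turns the commanded pose from where the row before left it; what a row does not reach is not made up. A row lasts 1/10 s, in which the tool goes at most 50 mm and 8.59 degrees, less where a joint would pass 70% of its speed; a pose out of reach is approached as far as the arm can. A call is refused whole if a number of a shift passes 0.05 or a number of a turn 0.15, either way. A call with a gripper value outside its range is refused whole. The fingers move at their own pace and stop on an object; "force" is the grip in N (left out, the last holds). Time passes only in rows, so rows that do not move let the fingers close, or fill a call up. It gives the time, the measured TCP pose, the force and the opening at its end, in the units of the state.
- sensors.read_state(): the state, without advancing time (a new reading comes with each control period).
- cams.capture(name): name is "side" or "top" or "wrist"; returns a dict with "color" (400x640x3 uint8, blue, green, red), "camera_matrix" (3x3 intrinsics, pixels), "k1" (the pictures are not rectified: a ray, as slopes to the right and down, at radius r is drawn at 1 + k1 r^2 times it, then the intrinsics apply), "view" (4x4, takes a point from world to camera coordinates); the wrist camera has in their place "tool_from_camera" (4x4, takes a point from camera to tool coordinates, whose origin is the TCP and whose axes are the flange's). Camera axes: x right, y down, z forward; pixel columns grow to the right and rows downward; lengths in m; the calibration is good to about 2 mm. A picture is of the moment at which its call begins: read the wrist's pose just before it. There is no depth.
- order.close_job(): hands the job in, once; it reports no verdict.
The state is a dict: "time": time; "joint_positions": joint angles; "joint_velocities": joint speeds; "joint_efforts": joint torques, N m; "ee_pos": TCP position; "tcp_rot": TCP orientation; "contact_force": force on the tool from outside, world axes, zero at the start; "moment": the same for the moment, N m; "finger_gap": finger opening in m.
Only numpy, scipy, OpenCV 4.12 (cv2) and the standard library are available. Lean on these libraries where they do the work, as an engineer would, in place of code of your own. Each camera call takes 0.05 s, during which the arm holds its last target.

## Working session

There is one attempt and no reset: what is moved stays moved. The work goes in short steps, Python scripts to look and compute and a tool call to move; the robot and the scene stay as the last step left them, time stands still between calls to the robot, and variables do not carry over. Pictures are saved under pics/ and viewed, and the job is handed in when it is done.

Besides the shell and the picture viewer there is one more tool, called after ">>>" as name(argument=value, ...), one argument or row to a line, values as JSON. arm_command: Moves the arm, as the interface text tells. Its arguments: {"type":"object","properties":{"rows":{"type":"string"},"force":{"type":"number"}},"required":["rows"]}

```bash
mkdir -p pics; ls; python3 - <<'E'
from plant import sensors,cams,order,bot
import cv2
print(sensors.read_state()); print(bot.tip_extent)
for n in ("side","top","wrist"):
    c=cams.capture(n); cv2.imwrite(f"pics/{n}0.png",c["color"])
    print(n,{k:v for k,v in c.items() if k!="color"})
E
```

```text
pics
{'time': 0.0, 'joint_positions': array([ 1.07949858,  0.61590401, -0.01263758,  1.42489334,  0.0081245 ,
        1.1033926 , -0.04036616]), 'joint_velocities': array([-1.11133786e-03, -5.02205686e-04,  3.75222969e-04, -1.02460413e-03,
        2.89249451e-04, -3.68317394e-05,  1.35063804e-03]), 'joint_efforts': array([-7.10268614e-04, -4.58936512e+01,  2.08900343e-01, -1.65742314e+01,
       -6.10524486e-02,  2.04067753e-02,  2.14427732e-04]), 'ee_pos': array([ 0.29104441, -0.5803859 ,  0.24249276]), 'tcp_rot': array([-3.05468869e+00, -7.23176583e-01,  9.90896481e-04]), 'contact_force': array([-0.76473176,  0.01711621,  0.64271241]), 'moment': array([0.03145199, 0.01259599, 0.02154887]), 'finger_gap': 0.09278828073059502}
0.025
side {'camera_matrix': array([[399.4204152 ,   0.        , 323.22288613],
       [  0.        , 399.4204152 , 201.54567309],
       [  0.        ,   0.        ,   1.        ]]), 'k1': 0.01753174407936844, 'view': array([[ 0.27434347, -0.96158099, -0.00988175,  0.00433651],
       [-0.84429466, -0.23593663, -0.48114493,  0.59947892],
       [ 0.46032835,  0
[... 425 characters left out ...]
49073],
       [ 0.17927711, -0.00190033, -0.98379678,  0.91362509],
       [ 0.        ,  0.        ,  0.        ,  1.        ]])}
wrist {'camera_matrix': array([[306.98106291,   0.        , 315.98944992],
       [  0.        , 306.98106291, 200.11663058],
       [  0.        ,   0.        ,   1.        ]]), 'k1': -0.04367726904369292, 'tool_from_camera': array([[ 7.67256283e-04, -9.54472733e-01, -2.98297188e-01,
         8.49860975e-02],
       [ 9.99999635e-01,  8.44783588e-04, -1.30966360e-04,
        -2.62975372e-04],
       [ 3.77000389e-04, -2.98296979e-01,  9.54473033e-01,
        -1.40791114e-01],
       [ 0.00000000e+00,  0.00000000e+00,  0.00000000e+00,
         1.00000000e+00]])}
```

View pics/side0.png

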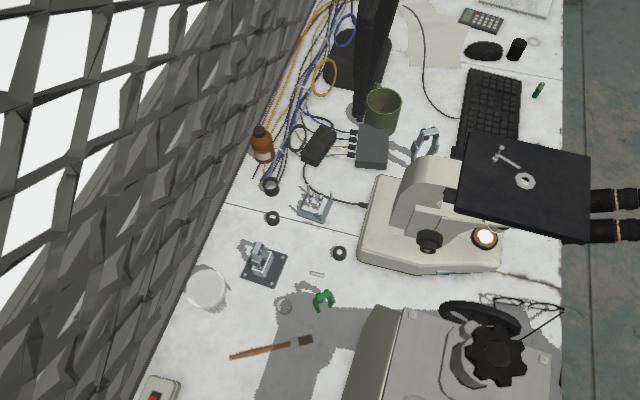

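View pics/top0.png

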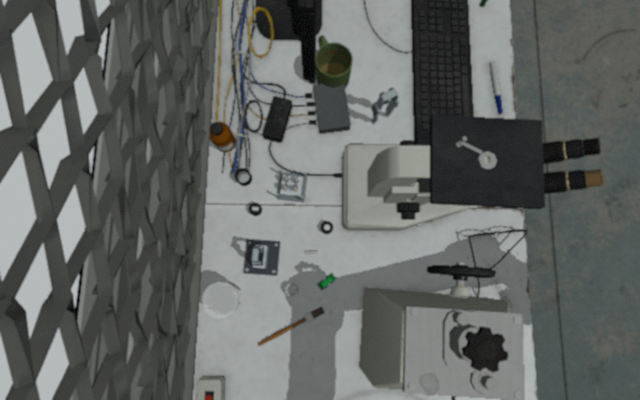

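View pics/wrist0.png

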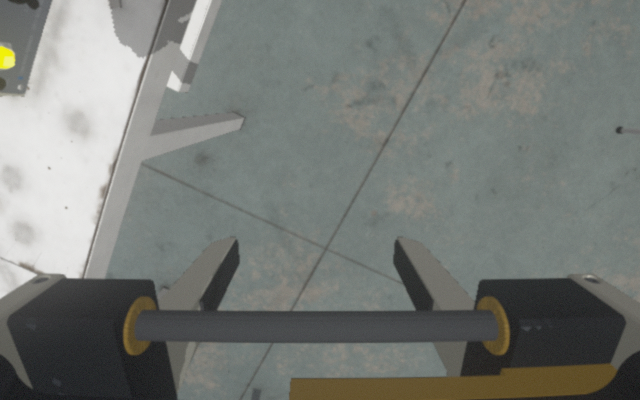

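```bash
cat > h.py <<'E'
import numpy as np,cv2
from plant import sensors,cams,order,bot
from scipy.spatial.transform import Rotation as R
def cap(n,save=None):
    s=sensors.read_state(); c=cams.capture(n)
    if n=="wrist":
        T=np.eye(4);T[:3,:3]=R.from_rotvec(s["tcp_rot"]).as_matrix();T[:3,3]=s["ee_pos"]
        c["view"]=np.linalg.inv(T@c["tool_from_camera"])
    if save: cv2.imwrite(f"pics/{save}.png",c["color"]); np.savez(f"pics/{save}.npz",K=c["camera_matrix"],k1=c["k1"],view=c["view"])
    return c
def load(n):
    d=np.load(f"pics/{n}.npz"); return dict(camera_matrix=d["K"],k1=float(d["k1"]),view=d["view"],color=cv2.imread(f"pics/{n}.png"))
def ray(c,p):
    u=cv2.undistortPoints(np.array([[p]],float),c["camera_matrix"],np.array([c["k1"],0,0,0.])).ravel()
    Vi=np.linalg.inv(c["view"]); d=Vi[:3,:3]@np.array([u[0],u[1],1]); return Vi[:3,3],d/np.linalg.norm(d)
def onz(c,p,z):
    o,d=ray(c,p); return o+d*(z-o[2])/d[2]
def tri(*cp):
    A=np.zeros((3,3));b=np.zeros(3)
    L=[]
    for c,p in cp:
        o,d=ray(c,p);M=np.eye(3)-np.outer(d,d);A+=M;b+=M@o;L.append((o,d))
    x=np.linalg.solve(A,b); return x,[float(np.linalg.norm((np.eye(3)-np.outer(d,d))@(x-o)))for o,d in L]
def proj(c,X):
    V=c["view"];r=cv2.Rodrigues(V[:3,:3])[0]
    return cv2.projectPoints(np.array([X],float),r,V[:3,3],c["camera_matrix"],np.array([c["k1"],0,0,0.]))[0].ravel()
def crop(c,x,y,w,h,k,name):
    i=c["color"][y:y+h,x:x+w]; cv2.imwrite(f"pics/{name}.png",cv2.resize(i,None,fx=k,fy=k,interpolation=cv2.INTER_CUBIC))
E
python3 - <<'E'
from h import *
s=cap("side","s1");t=cap("top","t1")
crop(s,180,110,280,220,2.8,"s1c");crop(t,200,70,220,240,2.5,"t1c")
for n,a in dict(tongs=(263,255),bar=(317,273),holder=(315,207),green=(323,300),big=(430,140)).items(): print(n,onz(s,a,0.0))
for n,a in dict(stand=(262,257),bar=(311,250),holder=(290,186),green=(327,282),big=(385,100)).items(): print(n,onz(t,a,0.0))
E
```

```text
tongs [0.49099956 0.28302773 0.        ]
bar [4.83687530e-01 1.56472501e-01 1.11022302e-16]
holder [0.63714876 0.20641648 0.        ]
green [0.43101215 0.12796306 0.        ]
big [ 0.90442509 -0.02354657  0.        ]
stand [0.46371667 0.26856182 0.        ]
bar [0.48163876 0.15513817 0.        ]
holder [0.63339743 0.20831176 0.        ]
green [0.40898415 0.11695055 0.        ]
big [ 0.85580726 -0.02166075  0.        ]
```

View pics/s1c.png

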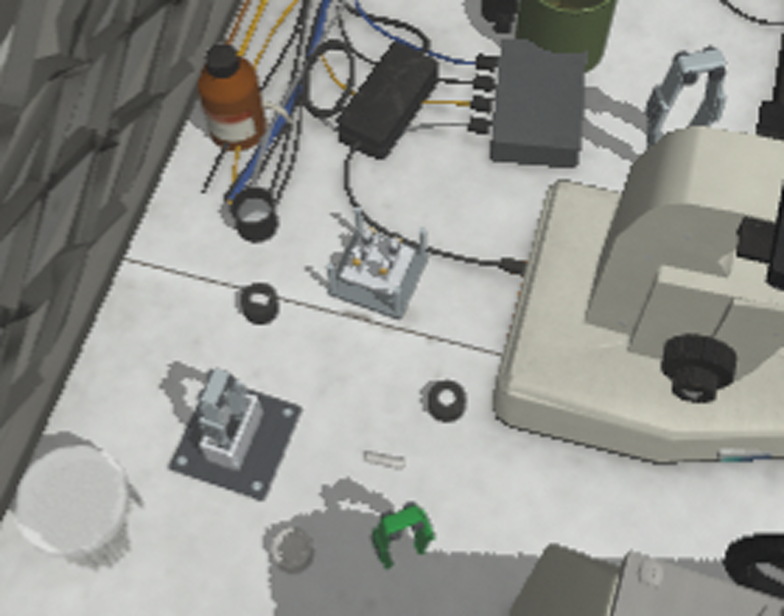

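View pics/t1c.png

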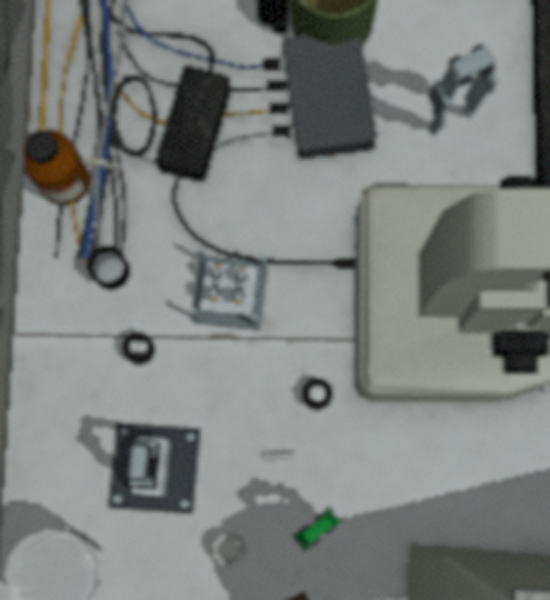

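```bash
python3 - <<'E'
from h import *
s=load("s1");t=load("t1")
for X in [(0,0,0),(0,0,.3),(.29,-.58,.24),(.3,-.1,.2),(0.4,0,0.3)]: print(X,proj(s,X),proj(t,X))
print(-s["view"][:3,:3].T@s["view"][:3,3],-t["view"][:3,:3].T@t["view"][:3,3])
# stage top corners
for ps,pt in [((590,157),(544,121)),((470,133),(434,118)),((456,207),(432,204)),((563,240),(542,206)),((497,358),(487,348)),((525,180),(487,160)),((408,308),(364,290)),((383,112),(334,60))]:
    print(ps,pt,tri((s,ps),(t,pt)))
print(R.from_rotvec(sensors.read_state()["tcp_rot"]).as_matrix())
E
```

```text
(0, 0, 0) [326.07303159 595.54919121] [379.91716692 480.02392002]
(0, 0, 0.3) [324.81207937 728.7347831 ] [410.00803007 577.53480274]
(0.29, -0.58, 0.24) [904.30007458 543.33535668] [745.28236792 362.87934047]
(0.3, -0.1, 0.2) [451.4624988  395.55274743] [449.6628481  346.60410781]
(0.4, 0, 0.3) [405.70295535 288.70852062] [403.5699882  289.91047339]
[0.22057719 0.05891198 0.82999375] [0.41413581 0.1379073  1.00387409]
(590, 157) (544, 121) (array([ 0.68740206, -0.2420867 ,  0.30434405]), [0.00245801545056677, 0.002458015450566963])
(470, 133) (434, 118) (array([ 0.69329839, -0.05766201,  0.29601313]), [0.001693132044155454, 0.0016931320441554586])
(456, 207) (432, 204) (array([ 0.54005307, -0.04874561,  0.30541799]), [5.051802216983005e-06, 5.051802216983921e-06])
(563, 240) (542, 206) (array([ 0.53952272, -0.22016982,  0.29336058]), [0.014098463849650432, 0.014098463849650503])
(497, 358) (487, 348) (array([ 0.32519823, -0.09562762,  0.38416665]), [0.001134173214403854, 0.0011341732144038335])
(525, 180) (487, 160) (array([ 0.61791383, -0.14511866,  0.30171412]), [5.3521254867770516e-05, 5.3521254867898573e-05])
(408, 308) (364, 290) (array([0.39511491, 0.02070734, 0.23597707]), [0.03599838241237916, 0.03599838241237915])
(383, 112) (334, 60) (array([0.95156817, 0.10891691, 0.01545724]), [0.002420690760480276, 0.0024206907604802735])
[[ 8.93881751e-01  4.48302446e-01 -5.75263747e-04]
 [ 4.48302813e-01 -8.93881143e-01  1.04392224e-03]
 [-4.62245212e-05 -1.19103540e-03 -9.99999290e-01]]
```

```bash
python3 - <<'E'
from h import *
s=load("s1");t=load("t1")
for n,ps,pt in [("eyep",(637,190),(604,178)),("arm",(440,160),(400,150)),("bottle",(259,128),(217,128)),("jar",(208,270),(222,285)),("post",(375,110),(310,78)),("bigtongs",(430,128),(390,92))]:
    print(n,ps,pt,tri((s,ps),(t,pt)))
for p in [(205,205),(196,395),(222,10),(205,300)]: print(p,onz(t,p,0))
for p in [(245,150),(222,205),(150,310)]: print(p,onz(s,p,0))
crop(s,0,0,330,400,1.5,"fence")
E
```

```text
eyep (637, 190) (604, 178) (array([ 0.55970721, -0.24483397,  0.41448445]), [0.014139309555978127, 0.014139309555978113])
arm (440, 160) (400, 150) (array([ 0.64584352, -0.0126092 ,  0.26556488]), [0.007296838213289939, 0.007296838213289924])
bottle (259, 128) (217, 128) (array([0.72775056, 0.35822199, 0.13245692]), [0.0006779623194552011, 0.0006779623194552171])
jar (208, 270) (222, 285) (array([0.39829462, 0.33458918, 0.1212146 ]), [0.004146935476265957, 0.004146935476265787])
post (375, 110) (310, 78) (array([0.85683103, 0.14315343, 0.11680197]), [0.019700214844106056, 0.019700214844106032])
bigtongs (430, 128) (390, 92) (array([ 0.80053394, -0.00419871,  0.16493231]), [0.001865277647070798, 0.0018652776470707523])
(205, 205) [0.5840103  0.40830781 0.        ]
(196, 395) [0.16245473 0.40045138 0.        ]
(222, 10) [1.09406646 0.39599541 0.        ]
(205, 300) [0.36471744 0.39420992 0.        ]
(245, 150) [0.74710381 0.42548202 0.        ]
(222, 205) [0.58309218 0.41966032 0.        ]
(150, 310) [0.3147039  0.46605727 0.        ]
```

View pics/fence.png

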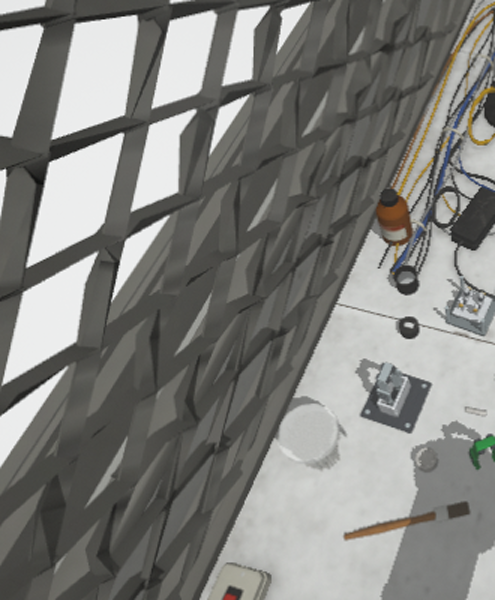

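>>> arm_command(
  rows="0 0 0.05 0 1; 0 0 0.05 0 1; 0 0 0.05 0 1; 0 0 0.05 0 1; 0 0 0.05 0 1",
)

```text
time: 0.75
ee_pos: [0.291, -0.5804, 0.4961]
tcp_rot: [3.057, 0.723, 0.0]
contact_force: [-0.0, 0.3, 0.4]
finger_gap: 0.0933
```

>>> arm_command(
  rows="0.034 0.036 0 0.12 1; 0.034 0.036 0 0.12 1; 0.034 0.036 0 0.12 1; 0.034 0.036 0 0.12 1; 0.034 0.036 0 0.12 1",
)

```text
time: 1.25
ee_pos: [0.4623, -0.3994, 0.4937]
tcp_rot: [2.703, 1.601, -0.0]
contact_force: [1.0, -0.6, 0.3]
finger_gap: 0.0932
```

>>> arm_command(
  rows="0.016 0.045 0 0.12 1; 0.016 0.045 0 0.12 1; 0.016 0.045 0 0.12 1; 0.016 0.045 0 0.12 1; 0.016 0.045 0 0 1",
)

```text
time: 1.75
ee_pos: [0.5415, -0.1742, 0.4937]
tcp_rot: [2.248, 2.194, -0.0]
contact_force: [1.3, -0.7, 0.1]
finger_gap: 0.093
```

>>> arm_command(
  rows="-0.005 0.049 0 0 1; -0.005 0.049 0 0 1; -0.005 0.049 0 0 1; -0.005 0.049 0 0 1; -0.005 0.049 0 0 1",
)

```text
time: 2.25
ee_pos: [0.5157, 0.0707, 0.4938]
tcp_rot: [2.25, 2.192, 0.0]
contact_force: [0.6, 0.1, -0.2]
finger_gap: 0.0932
```

>>> arm_command(
  rows="0 0.02 -0.04 0 1; 0 0.02 -0.04 0 1; 0 0.02 -0.04 0 1; 0 0.01 -0.03 0 1; 0 0 0 0 1",
)

```text
time: 2.75
ee_pos: [0.5136, 0.1396, 0.3396]
tcp_rot: [-2.242, -2.193, 0.013]
contact_force: [0.2, -1.1, 0.3]
finger_gap: 0.0927
```

```bash
python3 - <<'E'
from h import *
cap("wrist","w1");print(sensors.read_state()["ee_pos"])
E
```

```text
[0.51547187 0.13890587 0.34238375]
```

View pics/w1.png

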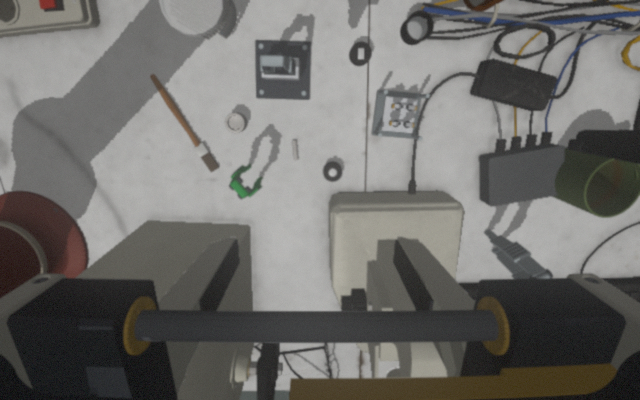

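>>> arm_command(
  rows="-0.01 0.02 -0.02 0 1; -0.01 0.02 -0.03 0 1; -0.01 0.02 -0.03 0 1; 0 0.01 -0.03 0 1; 0 0 0 0 1",
)

```text
time: 3.3
ee_pos: [0.4856, 0.2089, 0.2325]
tcp_rot: [-2.248, -2.193, 0.005]
contact_force: [0.4, -1.0, -0.6]
finger_gap: 0.0929
```

```bash
python3 - <<'E'
from h import *
c=cap("wrist","w2");print(sensors.read_state()["ee_pos"])
crop(c,180,0,330,250,2.4,"w2c")
E
```

```text
[0.4871742  0.20846885 0.23439391]
```

View pics/w2c.png

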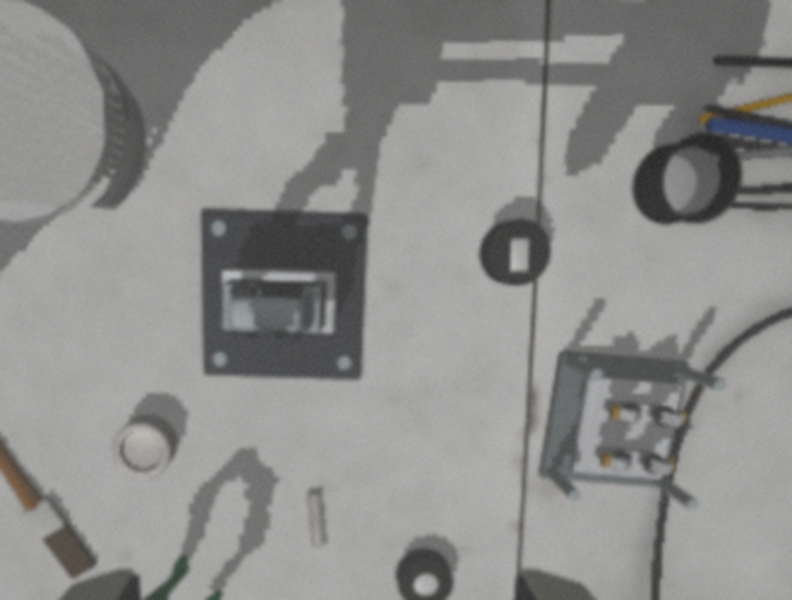

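```bash
python3 - <<'E'
from h import *
c=load("w2"); f=lambda p:(p[0]/2.4+180-.3,p[1]/2.4-.3)
def quad(P,z):
    X=np.array([onz(c,f(p),z)[:2] for p in P]);m=X.mean(0)
    print(m.round(4),"edges",[np.linalg.norm(X[i]-X[i-1]).round(4) for i in range(4)],"ang",[np.degrees(np.arctan2(*(X[b]-X[a])[::-1])).round(1) for a,b in((0,1),(3,2),(3,0),(2,1))])
quad([(202,209),(367,212),(361,378),(204,374)],.005)
quad([(220,270),(336,270),(334,333),(222,332)],.040)
a,b=onz(c,f((316,488)),.008),onz(c,f((318,545)),.008);print("bar",a,b,(a+b)/2,np.linalg.norm(a-b),np.degrees(np.arctan2(*(a-b)[1::-1])))
for p in [(715,382),(570,490),(687,500),(562,355),(643,437)]: print(onz(c,f(p),.0)[:2],onz(c,f(p),.05)[:2])
quad([(562,352),(690,370),(665,480),(540,475)],.01)
E
```

```text
[0.4664 0.2731] edges [np.float64(0.0785), np.float64(0.078), np.float64(0.079), np.float64(0.0789)] ang [np.float64(-2.5), np.float64(-2.9), np.float64(86.7), np.float64(87.3)]
[0.466  0.2725] edges [np.float64(0.0268), np.float64(0.0507), np.float64(0.0272), np.float64(0.0501)] ang [np.float64(-1.5), np.float64(-1.9), np.float64(88.2), np.float64(86.9)]
bar [0.47952854 0.17521204 0.008     ] [0.47968725 0.14316634 0.008     ] [0.47960789 0.15918919 0.008     ] 0.03204609541222255 90.28377298683877
[0.68646986 0.22524536] [0.66001225 0.23442612]
[0.61517657 0.16833551] [0.59827069 0.18514093]
[0.67955845 0.16112997] [0.65402682 0.17890078]
[0.60582062 0.24050044] [0.59016822 0.24763736]
[0.65170033 0.19676548] [0.62990107 0.20976192]
[0.6318 0.2083] edges [np.float64(0.0636), np.float64(0.0658), np.float64(0.0577), np.float64(0.066)] ang [np.float64(-8.8), np.float64(-3.7), np.float64(83.6), np.float64(83.8)]
```

```bash
python3 - <<'E'
from h import *
a=load("w1");b=load("w2"); s=load("s1");t=load("t1")
crop(a,140,0,140,60,5,"j1");crop(t,190,270,70,60,8,"j2");crop(s,170,250,80,70,8,"j3")
crop(b,255,80,80,80,8,"tg2")
E
```

```text
(no output)
```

View pics/j2.png

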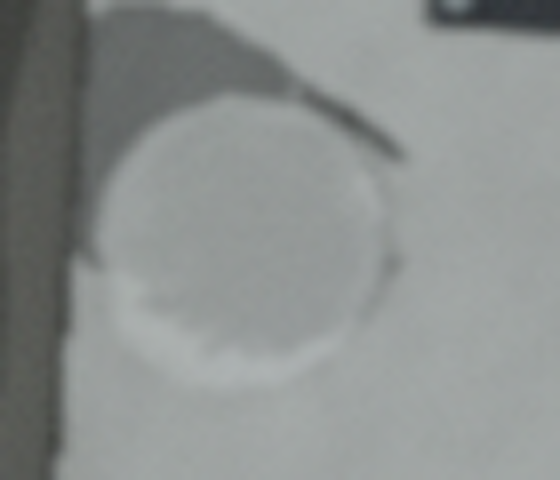

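View pics/j3.png

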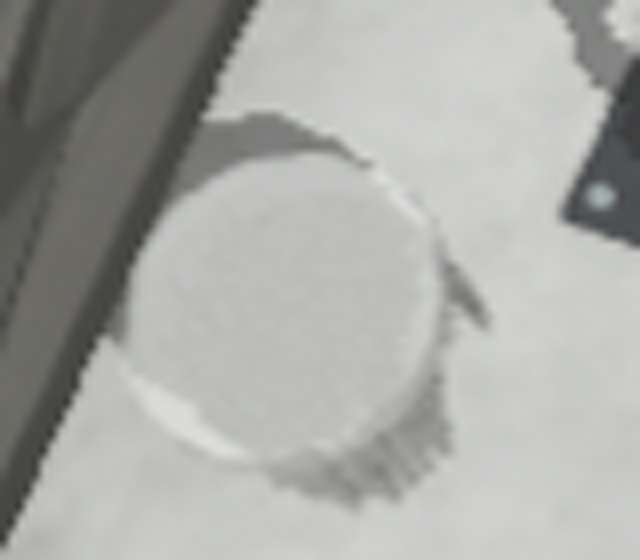

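View pics/tg2.png

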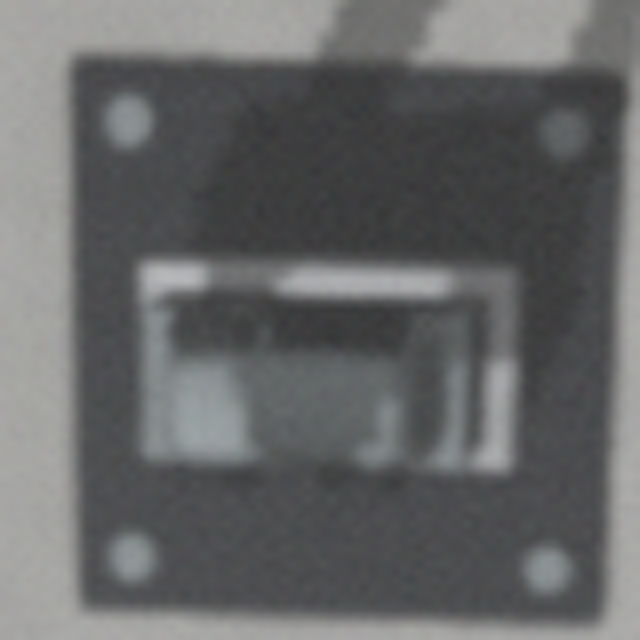

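```bash
python3 - <<'E'
from h import *
s=load("s1");t=load("t1")
print(tri((s,(205.6,287.5)),(t,(219.8,299.5))))
E
```

```text
(array([0.37063997, 0.34041815, 0.09116053]), [3.670566458741892e-05, 3.670566458731569e-05])
```

>>> arm_command(
  rows="-0.01 0.02 -0.005 -0.02 1; -0.01 0.02 -0.005 -0.02 1; 0 0.02 0 0 1; 0 0.003 0 0 1; 0 0 0 0 1",
)

```text
time: 3.85
ee_pos: [0.4682, 0.2717, 0.2257]
tcp_rot: [2.294, 2.144, 0.006]
contact_force: [-0.4, -1.0, 0.3]
finger_gap: 0.0932
```

```bash
python3 - <<'E'
from h import *
c=cap("wrist","w3");s=sensors.read_state();print(s["ee_pos"],R.from_rotvec(s["tcp_rot"]).as_matrix())
crop(c,220,100,200,150,4,"w3c")
E
```

```text
[0.46806862 0.27071551 0.22517048] [[ 6.83589455e-02  9.97656470e-01  2.93649808e-03]
 [ 9.97660755e-01 -6.83594370e-02  6.72253638e-05]
 [ 2.67805175e-04  2.92503344e-03 -9.99995686e-01]]
```

View pics/w3c.png

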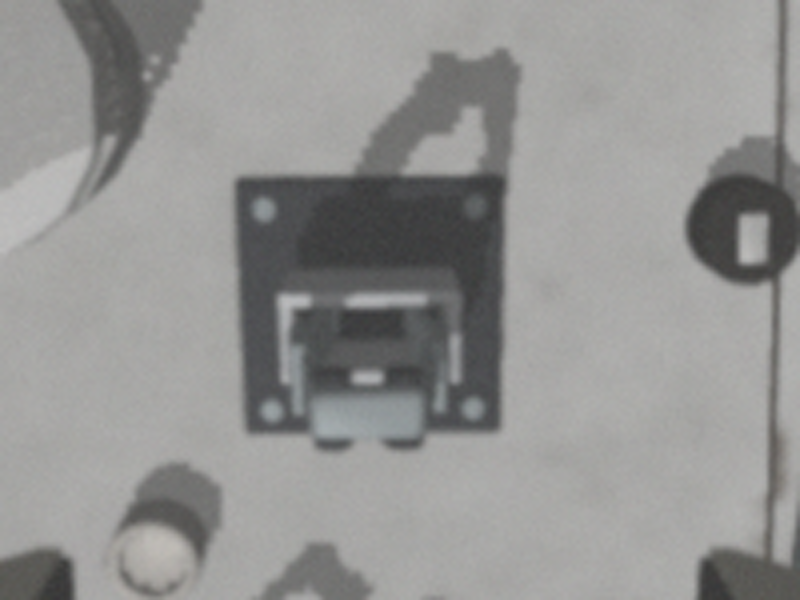

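```bash
python3 - <<'E'
from h import *
c=load("w3");b=load("w2"); f=lambda p:(220+p[0]/4-.4,100+p[1]/4-.4); g=lambda p:(255+p[0]/8-.4,80+p[1]/8-.4)
# stand base corners, socket top corners two-view
for n,p,q in [("base1",(237,178),(75,58)),("base2",(505,178),(622,70)),("base3",(500,432),(603,620)),("base4",(249,432),(83,605)),("sockTL",(280,293),(140,265)),("sockTR",(460,295),(518,265)),("bow c-back",(369,390),(315,355)),("bowL back",(314,390),(240,355)),("bowR back",(426,388),(398,355))]:
    x,e=tri((c,f(p)),(b,g(q)));print(n,x.round(4),e[0])
def quad(P,z):
    X=np.array([onz(c,f(p),z)[:2] for p in P]);m=X.mean(0)
    print(m.round(4),"edges",[np.linalg.norm(X[i]-X[i-1]).round(4) for i in range(4)],"ang",[np.degrees(np.arctan2(*(X[k]-X[j])[::-1])).round(1) for j,k in((0,1),(3,2),(3,0),(2,1))])
quad([(237,178),(505,178),(500,432),(249,432)],.005)
quad([(312,390),(428,388),(425,441),(314,441)],.111)
E
```

```text
base1 [ 0.4289  0.3143 -0.    ] 0.00010121826650829753
base2 [0.5071 0.3102 0.0101] 0.00024055205474551595
base3 [0.5032 0.2323 0.0077] 0.00020990092983661857
base4 [0.4248 0.2356 0.0019] 0.00010492942481499831
sockTL [0.4416 0.2861 0.0349] 0.00033719762908997935
sockTR [0.4911 0.2849 0.0467] 0.00037109653391865447
bow c-back [0.4678 0.2775 0.1036] 0.0013701249665911052
bowL back [0.4572 0.2773 0.0993] 0.003418013110752386
bowR back [0.4786 0.2779 0.1075] 0.0004782265732890777
[0.4665 0.2731] edges [np.float64(0.0783), np.float64(0.0784), np.float64(0.0784), np.float64(0.078)] ang [np.float64(-3.9), np.float64(-3.9), np.float64(86.9), np.float64(86.7)]
[0.4664 0.2737] edges [np.float64(0.0117), np.float64(0.0252), np.float64(0.0122), np.float64(0.0244)] ang [np.float64(-2.9), np.float64(-3.9), np.float64(87.3), np.float64(83.7)]
```

>>> arm_command(
  rows="-0.0015 0.0025 -0.03 0.008 0.65; 0 0 -0.04 0 0.65; 0 0 -0.04 0 0.65; 0 0 -0.03 0 0.65; 0 0 0 0 0.65",
  force=5,
)

```text
time: 4.4
ee_pos: [0.4639, 0.2708, 0.0807]
tcp_rot: [2.288, 2.153, -0.013]
contact_force: [-0.6, -1.2, -0.4]
finger_gap: 0.0616
```

```bash
python3 - <<'E'
from h import *
c=cap("wrist","w4");s=sensors.read_state();print(s["ee_pos"],R.from_rotvec(s["tcp_rot"]).as_matrix()[:2,1],s["finger_gap"])
E
```

```text
[0.46510773 0.27235645 0.08288385] [ 0.99818265 -0.06022678] 0.06088333096092031
```

View pics/w4.png

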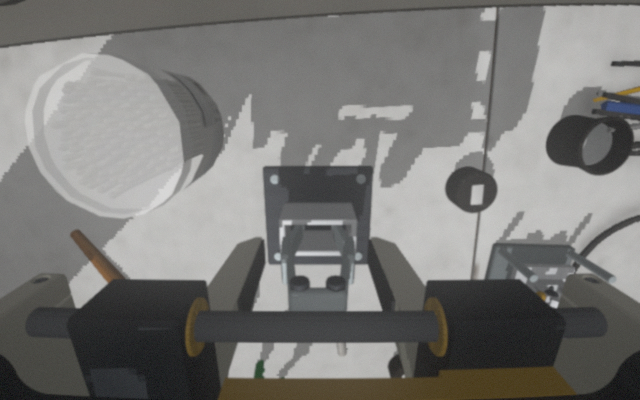

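>>> arm_command(
  rows="0.001 0.001 -0.009 0 0.65; 0 0 0 0 0.5; 0 0 0 0 0.38; 0 0 0 0 0.38; 0 0 0 0 0.38",
  force=20,
)

```text
time: 4.95
ee_pos: [0.4661, 0.2756, 0.0752]
tcp_rot: [2.285, 2.156, 0.002]
contact_force: [-0.6, 0.0, -0.5]
finger_gap: 0.0368
```

>>> arm_command(
  rows="0 0 0 0 0.38; 0 0 0 0 0.38; 0 0 0 0 0.38; 0 0 0 0 0.38; 0 0 0 0 0.38",
)

```text
time: 5.45
ee_pos: [0.4664, 0.2757, 0.0749]
tcp_rot: [2.285, 2.156, 0.002]
contact_force: [0.1, 0.1, 1.8]
finger_gap: 0.0354
```

```bash
python3 - <<'E'
from h import *
c=cap("wrist","w5");s=sensors.read_state();print(s["ee_pos"],R.from_rotvec(s["tcp_rot"]).as_matrix()[:2,1],s["finger_gap"],s["contact_force"])
E
```

```text
[0.466288   0.2757216  0.07491215] [ 0.99832126 -0.05791321] 0.035254571325547046 [ 1.41406003 -0.64550883  2.33132497]
```

View pics/w5.png

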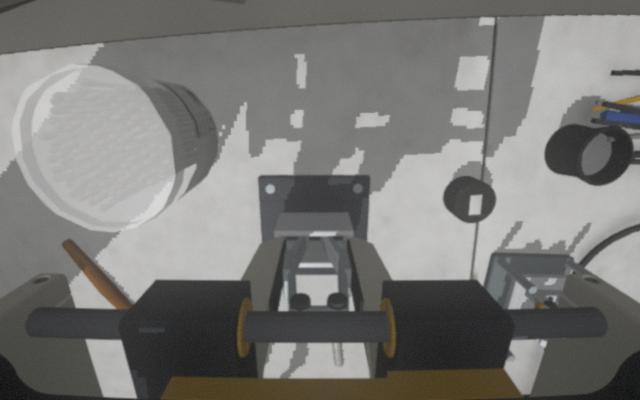

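>>> arm_command(
  rows="0 0 0.01 0 0.38; 0 0 0.02 0 0.38; 0 0 0.04 0 0.38; 0 0 0.05 0 0.38; 0 0 0.01 0 0.38",
)

```text
time: 6.0
ee_pos: [0.4673, 0.2777, 0.2101]
tcp_rot: [2.284, 2.156, 0.015]
contact_force: [0.8, 0.3, -0.8]
finger_gap: 0.0354
```

>>> arm_command(
  rows="0.003 -0.02 0 0 0.38; 0.003 -0.03 0 0 0.38; 0.003 -0.03 0 0 0.38; 0.003 -0.02 0 0 0.38; 0 0 0 0 0.38",
)

```text
time: 6.5
ee_pos: [0.4775, 0.1712, 0.2037]
tcp_rot: [2.291, 2.149, -0.007]
contact_force: [0.3, -0.3, 0.4]
finger_gap: 0.0356
```

```bash
python3 - <<'E'
from h import *
c=cap("wrist","w6");s=sensors.read_state();print(s["ee_pos"],R.from_rotvec(s["tcp_rot"]).as_matrix()[:2,1],s["finger_gap"],s["contact_force"])
E
```

```text
[0.47726984 0.17392597 0.20401647] [ 0.99813903 -0.06094293] 0.03548785687495974 [-0.644026    0.31261145 -1.98996541]
```

View pics/w6.png

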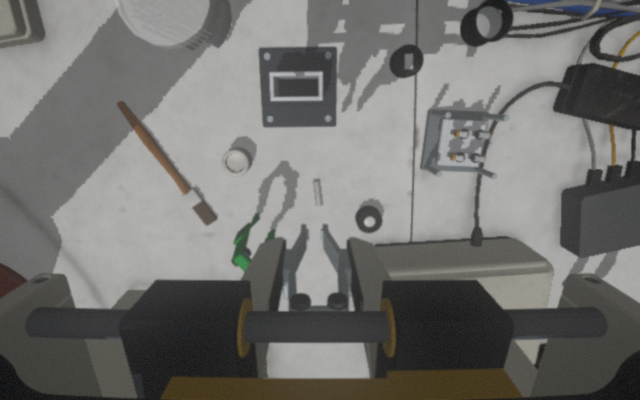

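```bash
python3 - <<'E'
from h import *
c=load("w6");crop(c,280,165,80,80,8,"w6b");crop(c,415,95,100,95,8,"w6h")
E
```

```text
(no output)
```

View pics/w6b.png

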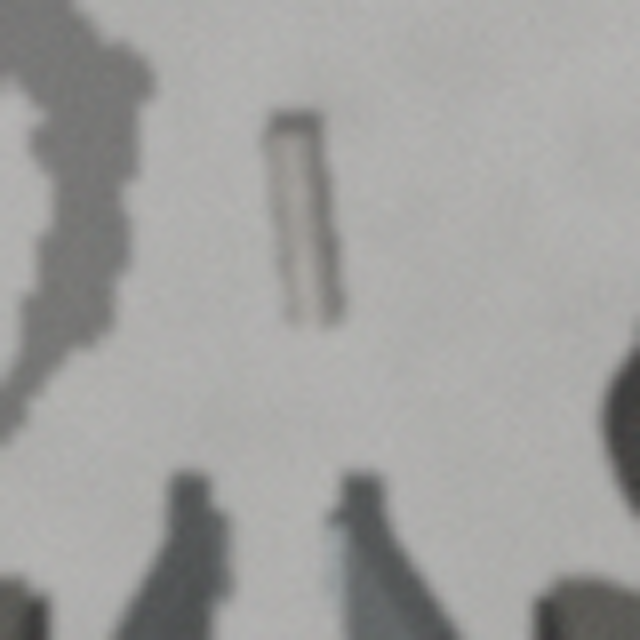

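View pics/w6h.png

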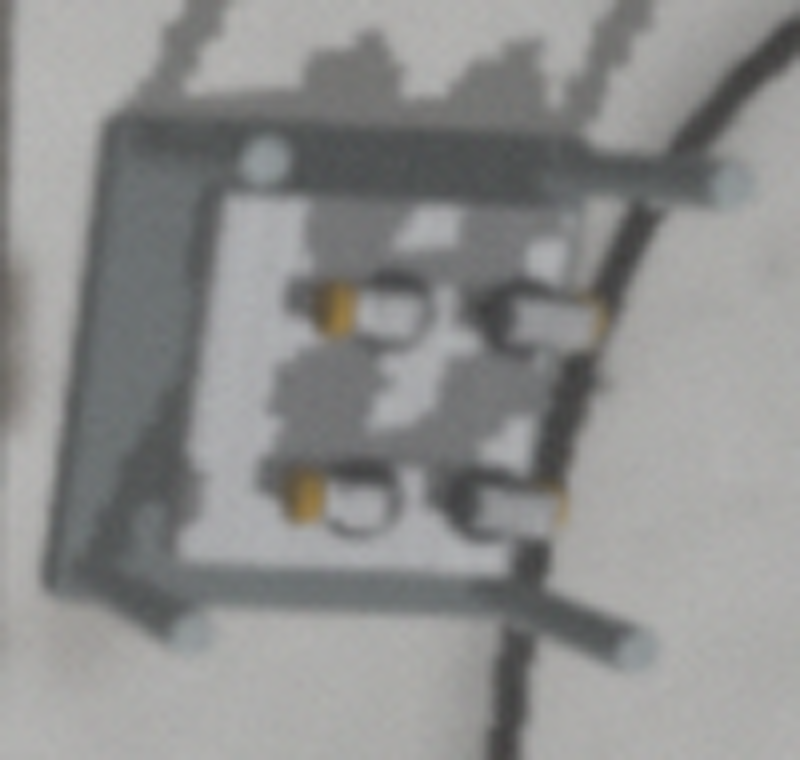

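```bash
python3 - <<'E'
from h import *
c=load("w6");f=lambda p:(280+p[0]/8-.4,165+p[1]/8-.4)
b2=load("w2");f2=lambda p:(p[0]/2.4+180-.3,p[1]/2.4-.3)
a,b=onz(c,f((295,130)),.008),onz(c,f((315,325)),.008);print("bar",a,b,(a+b)/2,np.linalg.norm(a-b),np.degrees(np.arctan2(*(a-b)[1::-1])))
print("bar tri",tri((c,f((296,122))),(b2,f2((316,490)))),tri((c,f((317,325))),(b2,f2((318,545)))))
s=sensors.read_state();z=s["ee_pos"][2]
t1,t2=onz(c,f((190,470)),z-.070),onz(c,f((362,470)),z-.070)
print("tips",t1,t2,(t1+t2)/2,np.linalg.norm(t1-t2), (t1+t2)/2-s["ee_pos"])
print(np.degrees(np.arctan2(*(t2-t1)[1::-1])))
E
```

```text
bar [0.47882973 0.17253813 0.008     ] [0.47989642 0.14345215 0.008     ] [0.47936307 0.15799514 0.008     ] 0.02910553253591185 92.10031849103356
bar tri (array([0.47914907, 0.17220996, 0.00210151]), [0.00019684686738789275, 0.000196846867387903]) (array([0.48002127, 0.14502097, 0.0126026 ]), [0.00022076115925787697, 0.00022076115925795734])
tips [0.46914441 0.17239882 0.13401647] [0.48494037 0.17140996 0.13401647] [0.47704239 0.17190439 0.13401647] 0.01582688548254601 [-0.00022745 -0.00202158 -0.07      ]
-3.5821794821619743
```

>>> arm_command(
  rows="0.002 -0.012 -0.03 0.04 0.38; 0 0 -0.03 0.04 0.40; 0 0 -0.03 0 0.41; 0 0 -0.008 0 0.41; 0 0 0 0 0.41",
)

```text
time: 7.05
ee_pos: [0.4787, 0.1647, 0.1057]
tcp_rot: [-2.193, -2.247, 0.003]
contact_force: [-0.5, -0.2, -0.4]
finger_gap: 0.0381
```

```bash
python3 - <<'E'
from h import *
c=cap("wrist","w7");s=sensors.read_state();print(s["ee_pos"],R.from_rotvec(s["tcp_rot"]).as_matrix()[:2,1],s["finger_gap"],s["contact_force"])
crop(c,260,150,120,100,6,"w7c")
E
```

```text
[0.4796913  0.16491124 0.10687519] [0.99971402 0.02391071] 0.0385682508047717 [-0.18503929  0.72443714 -0.96612812]
```

View pics/w7c.png

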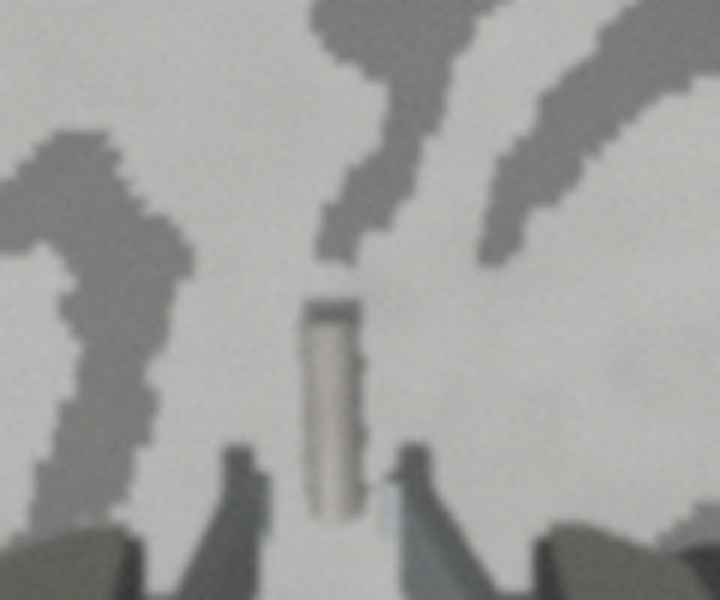

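```bash
python3 - <<'E'
from h import *
c=load("w7");f=lambda p:(260+p[0]/6-.4,150+p[1]/6-.4)
s=sensors.read_state()
a,b=onz(c,f((331,325)),.008),onz(c,f((337,520)),.008);print("bar",a,b,(a+b)/2,np.linalg.norm(a-b),np.degrees(np.arctan2(*(a-b)[1::-1])))
z=s["ee_pos"][2]-.07
t1,t2=onz(c,f((237,445)),z),onz(c,f((414,443)),z)
print("tips",z,t1,t2,(t1+t2)/2,np.linalg.norm(t1-t2), (t1+t2)/2-s["ee_pos"],np.degrees(np.arctan2(*(t2-t1)[1::-1])))
E
```

```text
bar [0.47838041 0.17154348 0.008     ] [0.47991279 0.14266276 0.008     ] [0.4791466  0.15710312 0.008     ] 0.028921339282213288 93.03720024677247
tips 0.03687518709527485 [0.46720383 0.16523838 0.03687519] [0.48882416 0.16605999 0.03687519] [0.47801399 0.16564918 0.03687519] 0.021635935777798553 [-0.0016773   0.00073795 -0.07      ] 2.176276280186558
```

>>> arm_command(
  rows="0.001 -0.0045 -0.01 0.01 0.41; 0 0 -0.01 0 0.41; 0 0 -0.01 0 0.41; 0 0 0 0 0.41; 0 0 0 0 0.41",
)

```text
time: 7.6
ee_pos: [0.4807, 0.1591, 0.0764]
tcp_rot: [-2.185, -2.257, 0.001]
contact_force: [1.1, 0.5, -0.7]
finger_gap: 0.0383
```

```bash
python3 - <<'E'
from h import *
c=cap("wrist","w8");s=sensors.read_state();print(s["ee_pos"],R.from_rotvec(s["tcp_rot"]).as_matrix()[:2,1],s["finger_gap"],s["contact_force"])
crop(c,260,170,120,100,6,"w8c")
E
```

```text
[0.48094879 0.15916323 0.07668433] [0.9994836  0.03213296] 0.03870810891173667 [-0.34451126  0.21395201  0.22197688]
```

View pics/w8c.png

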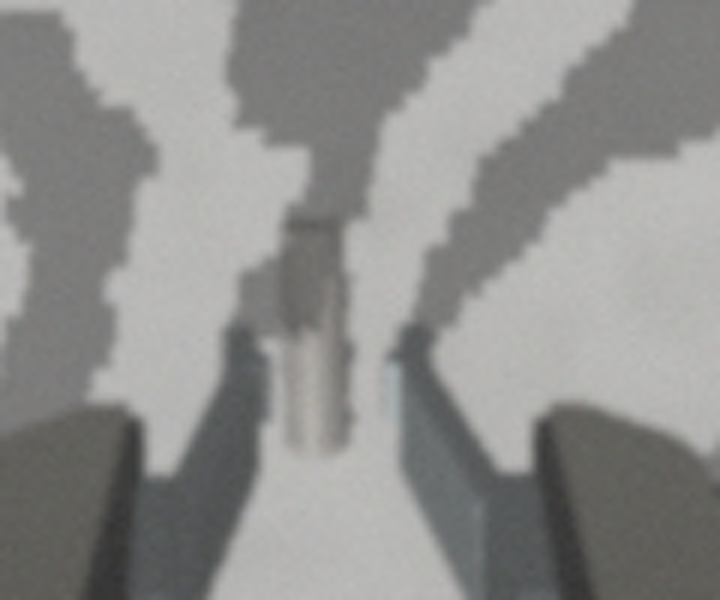

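>>> arm_command(
  rows="-0.0012 0.0015 -0.003 0 0.41; 0 0 -0.001 0 0.41; 0 0 -0.001 0 0.41; 0 0 0 0 0.41; 0 0 0 0 0.41",
)

```text
time: 8.15
ee_pos: [0.4797, 0.1605, 0.0717]
tcp_rot: [2.186, 2.257, 0.0]
contact_force: [0.2, 0.2, -0.7]
finger_gap: 0.0384
```

```bash
python3 - <<'E'
from h import *
c=cap("wrist","w9");s=sensors.read_state();print(s["ee_pos"],s["finger_gap"],s["contact_force"])
crop(c,260,170,120,100,6,"w9c")
c=cap("side","s9");crop(c,285,240,70,60,8,"s9c")
E
```

```text
[0.47974058 0.16046721 0.07169744] 0.03812875516613115 [0.56840697 0.28109419 0.07002794]
```

View pics/w9c.png

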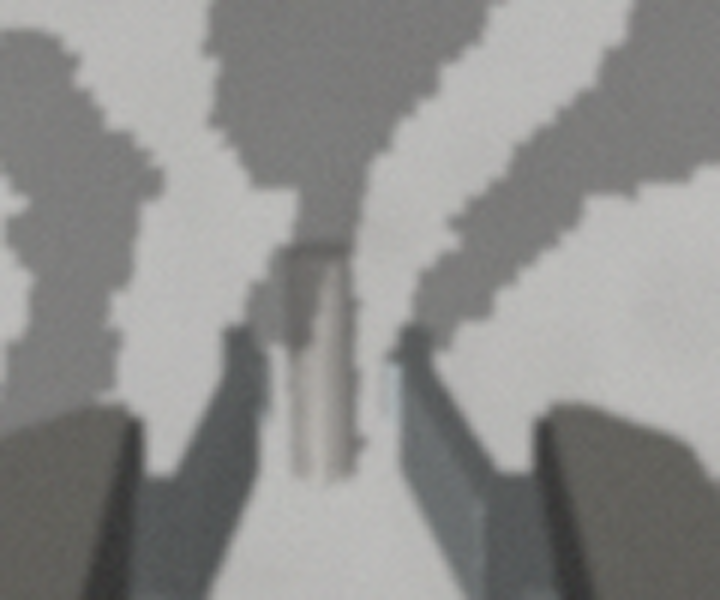

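View pics/s9c.png

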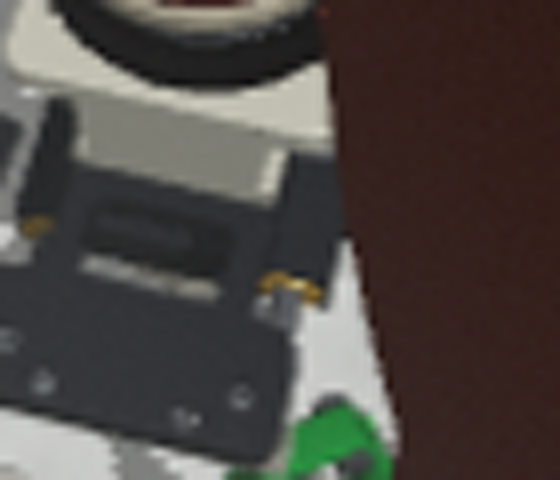

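>>> arm_command(
  rows="0 -0.0005 -0.001 0 0.41; 0 0 0 0 0.41; 0 0 -0.0005 0 0.41; 0 0 0 0 0.41; 0 0 0 0 0.41",
)

```text
time: 8.75
ee_pos: [0.4797, 0.1601, 0.0702]
tcp_rot: [2.186, 2.257, 0.0]
contact_force: [-0.7, 0.1, 0.4]
finger_gap: 0.0384
```

```bash
python3 - <<'E'
from h import *
for i in range(3):
    cams.capture("wrist");s=sensors.read_state();print(s["ee_pos"],s["finger_gap"],s["contact_force"])
E
```

```text
[0.47972677 0.16002601 0.07024096] 0.03852430826542697 [-0.51706161  0.24225682  0.85628098]
[0.47972079 0.16004016 0.07021887] 0.03842116466290544 [ 0.18256427 -0.18578485  0.28376465]
[0.47974141 0.16003944 0.07022613] 0.038216266335268395 [-1.10890821 -0.19309375  1.13151626]
```

>>> arm_command(
  rows="0 0 0 0 0.36; 0 0 0 0 0.3; 0 0 0 0 0.2; 0 0 0 0 0.2; 0 0 0 0 0.2",
  force=25,
)

```text
time: 9.4
ee_pos: [0.4796, 0.16, 0.0701]
tcp_rot: [-2.185, -2.257, 0.0]
contact_force: [-0.3, -0.9, -0.6]
finger_gap: 0.0343
```

```bash
python3 - <<'E'
from h import *
c=cap("wrist","w10");s=sensors.read_state();print(s["ee_pos"],s["finger_gap"],s["contact_force"])
crop(c,260,170,120,100,6,"w10c")
E
```

```text
[0.47960626 0.16000065 0.07009097] 0.03410930855953806 [-0.26235084 -0.2914279   0.0179321 ]
```

View pics/w10c.png

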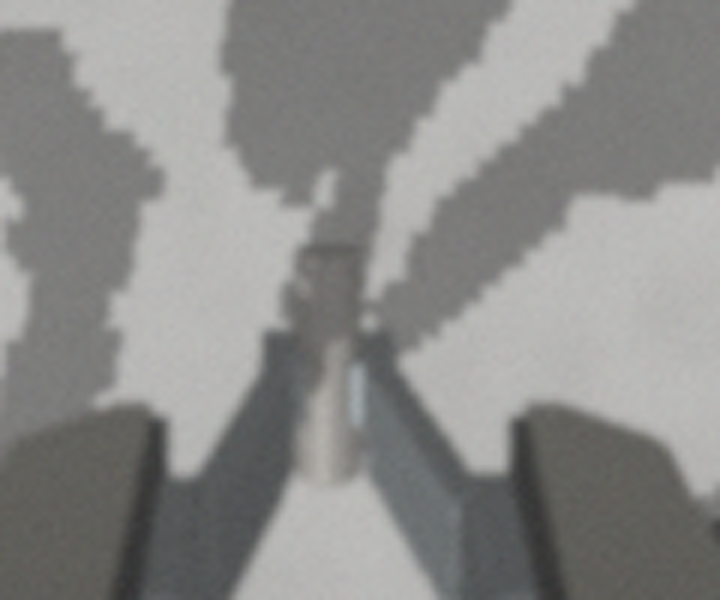

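>>> arm_command(
  rows="0 0 0.01 0 0.2; 0 0 0.03 0 0.2; 0.01 0 0.045 0 0.2; 0.03 0.01 0.045 0 0.2; 0.03 0.01 0 0 0.2",
)

```text
time: 9.95
ee_pos: [0.5504, 0.1808, 0.2034]
tcp_rot: [2.182, 2.252, 0.018]
contact_force: [0.8, 0.5, -0.6]
finger_gap: 0.0338
```

>>> arm_command(
  rows="0.03 0.01 0 0 0.2; 0.03 0 0 0 0.2; 0.015 0 0 0 0.2; 0 0 0 0 0.2; 0 0 0 0 0.2",
)

```text
time: 10.45
ee_pos: [0.6209, 0.1891, 0.196]
tcp_rot: [-2.185, -2.256, 0.002]
contact_force: [-0.2, -0.9, -0.6]
finger_gap: 0.0337
```

```bash
python3 - <<'E'
from h import *
c=cap("wrist","w11");s=sensors.read_state();print(s["ee_pos"],R.from_rotvec(s["tcp_rot"]).as_matrix()[:2,1],s["finger_gap"],s["contact_force"])
crop(c,220,110,200,150,4,"w11c")
E
```

```text
[0.62057301 0.18929993 0.19617671] [0.99945536 0.03296191] 0.03387409287021423 [ 0.05324985  1.07908634 -0.61419224]
```

View pics/w11c.png

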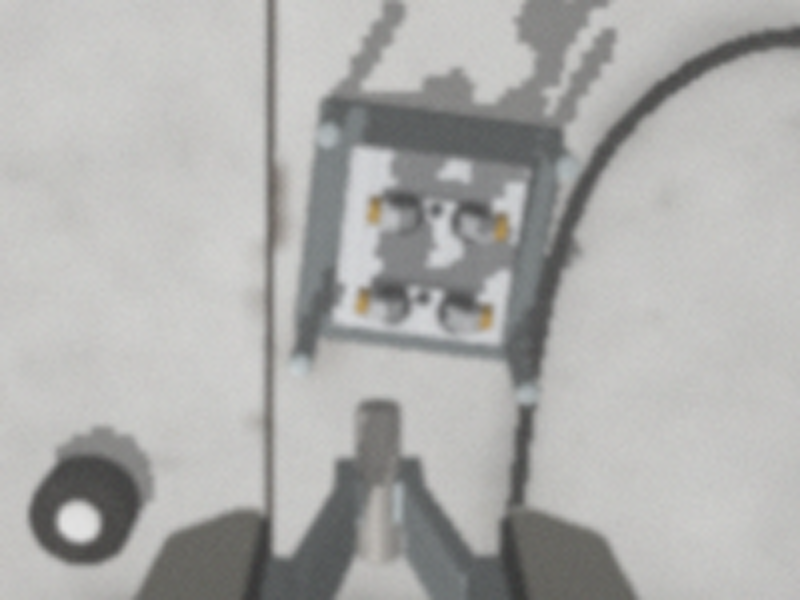

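```bash
python3 - <<'E'
from h import *
c=load("w11");b=load("w6"); f=lambda p:(220+p[0]/4-.4,110+p[1]/4-.4); g=lambda p:(415+p[0]/8-.4,95+p[1]/8-.4)
P={}
for n,p,q in [("L1",(374,212),(338,308)),("L2",(362,301),(305,497)),("R1",(501,228),(603,317)),("R2",(486,318),(562,503)),("p1",(328,135),(265,158)),("p2",(565,165),(730,183)),("p3",(300,365),(190,630)),("p4",(527,395),(632,648)),
  ("b1",(325,102),(110,120)),("b2",(305,340),(50,580))]:
    x,e=tri((c,f(p)),(b,g(q)));P[n]=x;print(n,x.round(4),round(e[0],4))
print("posts mean",np.mean([P[k] for k in("p1","p2","p3","p4")],0),"pl mean",np.mean([P[k] for k in("L1","L2","R1","R2")],0))
for z in (.02,.03,.04,.05,.06):
    a,d=onz(c,f((436,210)),z),onz(c,f((421,298)),z);print(z,(a+d)[:2]/2,np.linalg.norm(a-d),np.degrees(np.arctan2(*(a-d)[1::-1])))
a,d=onz(c,f((378,405)),.2-.0655+.004-.0035),onz(c,f((380,560)),.2-.0655);print("bar",a,d,(a+d)/2,np.linalg.norm(a-d))
E
```

```text
L1 [0.618  0.2203 0.0445] 0.0004
L2 [0.6158 0.1976 0.0437] 0.0001
R1 [0.6483 0.2182 0.0492] 0.0003
R2 [0.6461 0.1957 0.0479] 0.0003
p1 [0.6068 0.2387 0.0476] 0.0004
p2 [0.6625 0.2334 0.0486] 0.0001
p3 [0.6009 0.1821 0.0473] 0.0004
p4 [0.6575 0.1762 0.0472] 0.0006
b1 [0.6038 0.2421 0.003 ] 0.0005
b2 [0.599  0.1771 0.0014] 0.0025
posts mean [0.63193303 0.20759873 0.04767849] pl mean [0.63207188 0.20795827 0.04632834]
0.02 [0.63264932 0.20459305] 0.02392520087734015 82.97498956701615
0.03 [0.63222735 0.2067734 ] 0.023169893148757042 82.97498956701615
0.04 [0.63180538 0.20895374] 0.022414585420173938 82.97498956701614
0.05 [0.63138342 0.21113409] 0.02165927769159086 82.97498956701612
0.06 [0.63096145 0.21331444] 0.02090396996300775 82.97498956701611
bar [0.62018154 0.20266667 0.135     ] [0.62147687 0.17262372 0.1345    ] [0.6208292  0.18764519 0.13475   ] 0.030075022961408248
```

>>> arm_command(
  rows="0.006 0.01 -0.01 -0.07 0.2; 0.005 0.01 -0.02 -0.07 0.2; 0 0 -0.02 0 0.2; 0 0 0 0 0.2; 0 0 0 0 0.2",
)

```text
time: 11.0
ee_pos: [0.6322, 0.209, 0.1465]
tcp_rot: [-2.337, -2.099, 0.001]
contact_force: [0.2, -0.3, -0.3]
finger_gap: 0.0336
```

```bash
python3 - <<'E'
from h import *
c=cap("wrist","w12");s=sensors.read_state();print(s["ee_pos"],R.from_rotvec(s["tcp_rot"]).as_matrix()[:2,1],s["finger_gap"],s["contact_force"])
crop(c,240,130,160,120,5,"w12c")
c=cap("side","s12");crop(c,250,150,140,110,5,"s12c")
E
```

```text
[0.63289898 0.20917676 0.14729452] [ 0.99419916 -0.10755046] 0.03387971999988385 [-0.13163564  0.06251996 -0.39537878]
```

View pics/w12c.png

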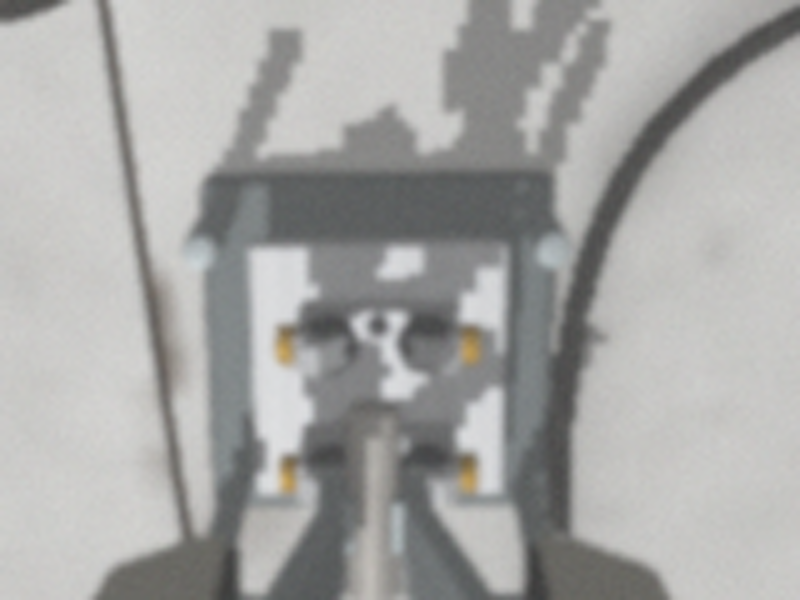

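View pics/s12c.png

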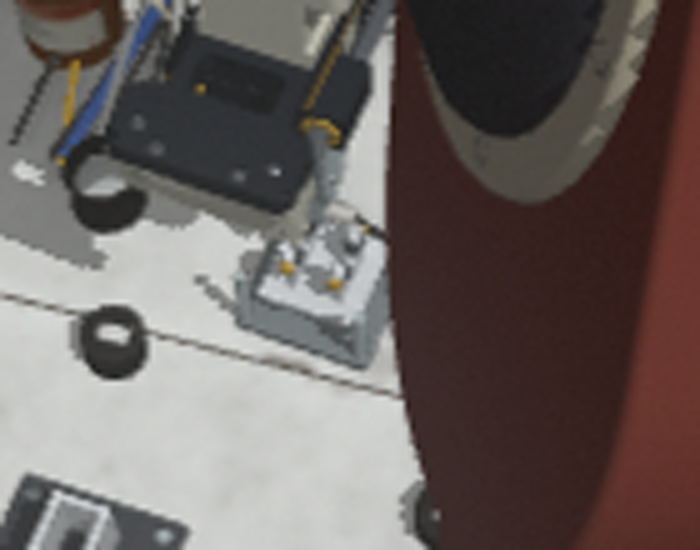

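```bash
python3 - <<'E'
from h import *
c=load("w12");crop(c,290,180,54,75,10,"w12d")
E
```

```text
(no output)
```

View pics/w12d.png

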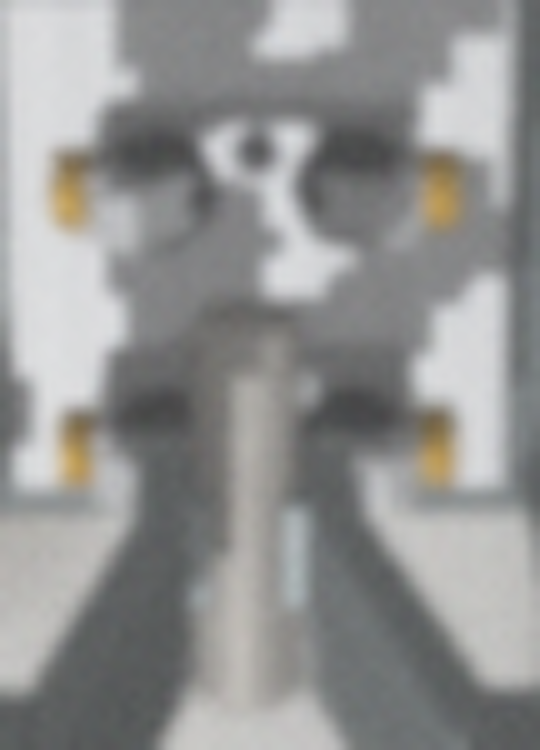

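```bash
python3 - <<'E'
from h import *
c=load("w12"); f=lambda p:(290+p[0]/10-.45,180+p[1]/10-.45)
s=sensors.read_state();M=R.from_rotvec(s["tcp_rot"]).as_matrix();p0=s["ee_pos"]
def loc(X): return M.T@(X-p0)
zb=p0[2]-.066
for n,p,z in [("bar+",(247,325),zb),("bar-",(253,700),zb+.004),("L1",(70,192),.046),("R1",(440,192),.046),("L2",(77,455),.046),("R2",(437,455),.046),("pin",(257,150),.033)]:
    X=onz(c,f(p),z);print(n,X.round(4),"tool xy",(1000*loc(X)[:2]).round(2))
E
```

```text
bar+ [0.6331 0.2205 0.0817] tool xy [11.12 -1.52]
bar- [0.6306 0.1931 0.0857] tool xy [-16.32  -1.07]
L1 [0.6184 0.2209 0.046 ] tool xy [  9.95 -16.34]
R1 [0.6486 0.2177 0.046 ] tool xy [ 9.99 14.1 ]
L2 [0.616  0.1978 0.046 ] tool xy [-13.32 -16.16]
R2 [0.6463 0.1946 0.046 ] tool xy [-13.28  14.28]
pin [0.6336 0.2191 0.033 ] tool xy [ 9.74 -1.01]
```

>>> arm_command(
  rows="0.0003 0.001 -0.005 0 0.2; 0 0 -0.005 0 0.2; 0 0 -0.005 0 0.2; 0 0 -0.002 0 0.2; 0 0 0 0 0.2",
)

```text
time: 11.6
ee_pos: [0.6329, 0.2099, 0.1284]
tcp_rot: [-2.338, -2.098, 0.002]
contact_force: [1.1, -0.5, -0.8]
finger_gap: 0.0338
```

```bash
python3 - <<'E'
from h import *
c=cap("wrist","w13");s=sensors.read_state();print(s["ee_pos"],R.from_rotvec(s["tcp_rot"]).as_matrix()[:2,1],s["finger_gap"],s["contact_force"])
crop(c,275,170,85,75,9,"w13c")
E
```

```text
[0.63313685 0.2100277  0.12875274] [ 0.99417834 -0.10774576] 0.03396469328456673 [-1.0771066  -0.71486174 -0.49274806]
```

View pics/w13c.png

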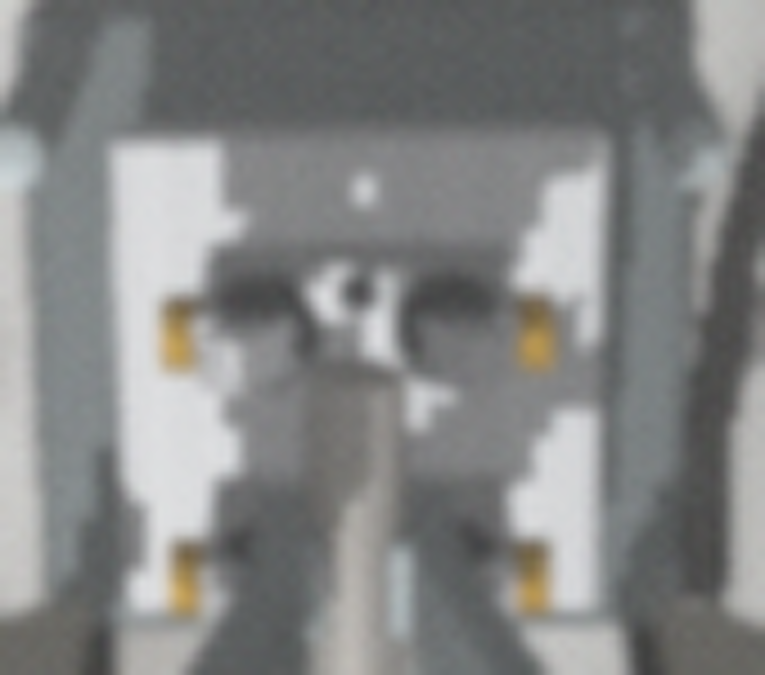

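>>> arm_command(
  rows="0.0003 0 -0.002 0 0.2; 0 0 -0.002 0 0.2; 0 0 -0.002 0 0.2; 0 0 -0.001 0 0.2; 0 0 0 0 0.2",
)

```text
time: 12.15
ee_pos: [0.6334, 0.21, 0.1218]
tcp_rot: [-2.338, -2.098, 0.001]
contact_force: [0.4, -0.2, -0.4]
finger_gap: 0.0335
```

>>> arm_command(
  rows="0 0 -0.001 0 0.2; 0 0 -0.001 0 0.2; 0 0 -0.001 0 0.2; 0 0 -0.001 0 0.2; 0 0 0 0 0.2",
)

```text
time: 12.65
ee_pos: [0.6334, 0.21, 0.1178]
tcp_rot: [-2.338, -2.098, 0.001]
contact_force: [0.1, 0.3, -1.6]
finger_gap: 0.0336
```

>>> arm_command(
  rows="0 0 -0.001 0 0.2; 0 0 -0.001 0 0.2; 0 0 -0.0005 0 0.2; 0 0 -0.0005 0 0.2; 0 0 0 0 0.2",
)

```text
time: 13.15
ee_pos: [0.6333, 0.2102, 0.1151]
tcp_rot: [-2.338, -2.098, 0.001]
contact_force: [-0.8, -0.3, -0.0]
finger_gap: 0.0338
```

```bash
python3 - <<'E'
from h import *
c=cap("wrist","w14");s=sensors.read_state();print(s["ee_pos"],s["finger_gap"],s["contact_force"],s["moment"])
crop(c,275,170,85,75,9,"w14c")
E
```

```text
[0.63325776 0.21023693 0.11512371] 0.033549072881991965 [-0.94925435  0.06446765 -0.01955315] [-0.05080001  0.25069193 -0.01662393]
```

View pics/w14c.png

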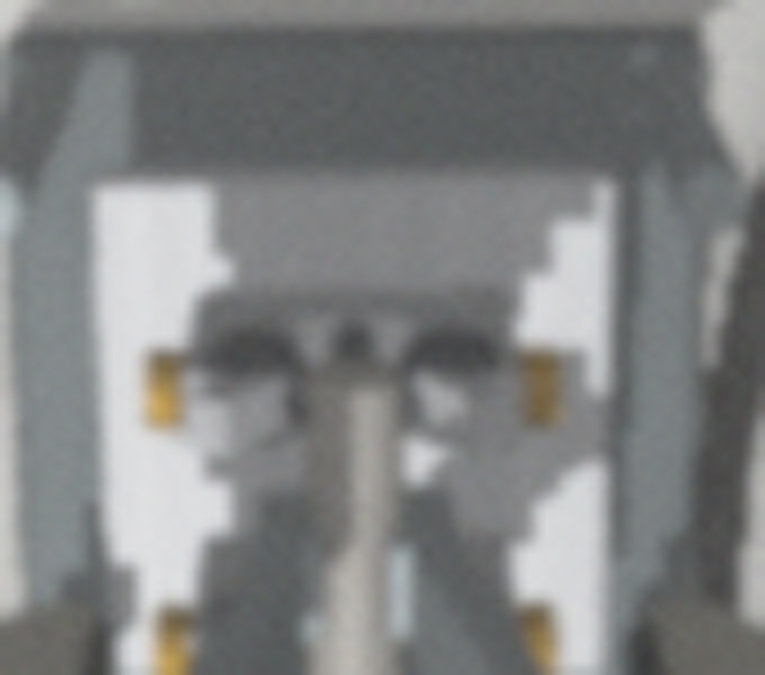

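>>> arm_command(
  rows="0 0 -0.0005 0 0.2; 0 0 -0.0005 0 0.2; 0 0 -0.0005 0 0.2; 0 0 -0.0005 0 0.2; 0 0 0 0 0.2",
)

```text
time: 13.7
ee_pos: [0.6335, 0.2105, 0.1137]
tcp_rot: [-2.338, -2.098, -0.001]
contact_force: [-2.4, 1.0, 5.9]
finger_gap: 0.0338
```

>>> arm_command(
  rows="0 0 -0.0005 0 0.2; 0 0 -0.0005 0 0.2; 0 0 -0.0005 0 0.2; 0 0 -0.0005 0 0.2; 0 0 0 0 0.2",
)

```text
time: 14.2
ee_pos: [0.6336, 0.2101, 0.1107]
tcp_rot: [-2.338, -2.098, -0.0]
contact_force: [-1.4, -0.2, 1.9]
finger_gap: 0.034
```

>>> arm_command(
  rows="0 0 -0.0005 0 0.2; 0 0 -0.0005 0 0.2; 0 0 -0.0005 0 0.2; 0 0 -0.0005 0 0.2; 0 0 0 0 0.2",
)

```text
time: 14.7
ee_pos: [0.6335, 0.2101, 0.1089]
tcp_rot: [-2.338, -2.098, 0.0]
contact_force: [-0.3, 0.5, 1.3]
finger_gap: 0.0337
```

>>> arm_command(
  rows="0 0 -0.0005 0 0.2; 0 0 -0.0005 0 0.2; 0 0 -0.0005 0 0.2; 0 0 -0.0005 0 0.2; 0 0 0 0 0.2",
)

```text
time: 15.2
ee_pos: [0.6335, 0.21, 0.1069]
tcp_rot: [-2.338, -2.098, 0.0]
contact_force: [-1.8, 0.1, 3.3]
finger_gap: 0.0342
```

>>> arm_command(
  rows="0 0 -0.0005 0 0.2; 0 0 -0.0005 0 0.2; 0 0 -0.0005 0 0.2; 0 0 -0.0005 0 0.2; 0 0 0 0 0.2",
)

```text
time: 15.7
ee_pos: [0.6334, 0.2099, 0.1045]
tcp_rot: [-2.338, -2.098, 0.001]
contact_force: [-1.8, 0.6, 1.1]
finger_gap: 0.0336
```

>>> arm_command(
  rows="0 0 -0.0005 0 0.2; 0 0 -0.0005 0 0.2; 0 0 -0.0005 0 0.2; 0 0 -0.0005 0 0.2; 0 0 0 0 0.2",
)

```text
time: 16.2
ee_pos: [0.6333, 0.2099, 0.1025]
tcp_rot: [-2.338, -2.098, 0.002]
contact_force: [-1.1, 1.3, -1.1]
finger_gap: 0.0339
```

```bash
python3 - <<'E'
from h import *
c=cap("wrist","w15");s=sensors.read_state();print(s["ee_pos"],s["finger_gap"],s["contact_force"],s["moment"])
crop(c,275,180,85,75,9,"w15c")
E
```

```text
[0.63327893 0.2098166  0.10256598] 0.03417595771243157 [-0.7867611   0.77045235 -1.67702409] [ 0.070388    0.28865685 -0.00138742]
```

View pics/w15c.png

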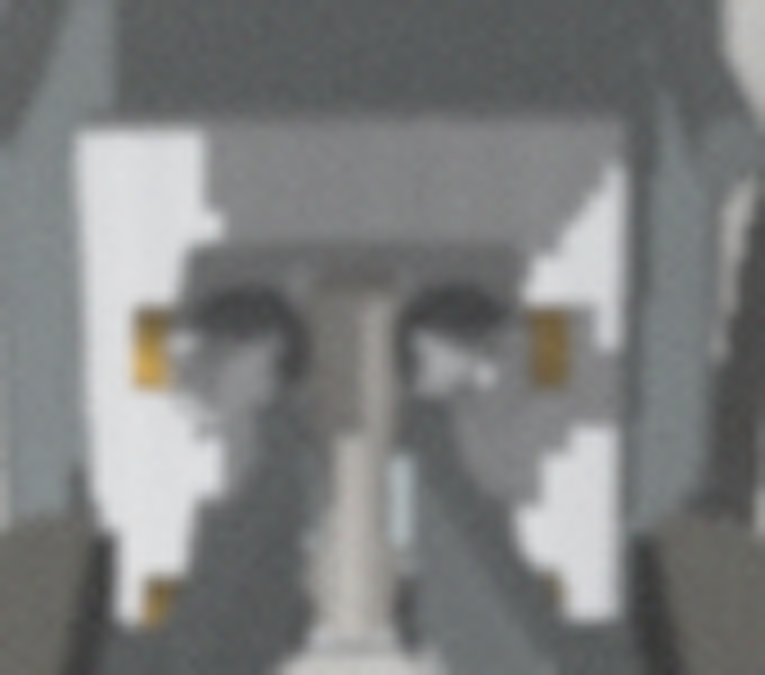

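>>> arm_command(
  rows="0 0 -0.0005 0 0.2; 0 0 -0.0005 0 0.2; 0 0 -0.0005 0 0.2; 0 0 0 0 0.2; 0 0 0 0 0.2",
)

```text
time: 16.75
ee_pos: [0.6335, 0.2102, 0.102]
tcp_rot: [2.338, 2.098, 0.0]
contact_force: [-2.8, -0.2, 3.4]
finger_gap: 0.0336
```

>>> arm_command(
  rows="0 0 -0.0005 0 0.2; 0 0 0 0 0.2; 0 0 -0.0005 0 0.2; 0 0 0 0 0.2; 0 0 0 0 0.2",
)

```text
time: 17.25
ee_pos: [0.6336, 0.2104, 0.1015]
tcp_rot: [-2.338, -2.098, -0.001]
contact_force: [-4.0, -0.2, 5.4]
finger_gap: 0.0337
```

>>> arm_command(
  rows="0 0 -0.0005 0 0.2; 0 0 0 0 0.2; 0 0 -0.0005 0 0.2; 0 0 0 0 0.2; 0 0 0 0 0.2",
)

```text
time: 17.75
ee_pos: [0.6336, 0.2105, 0.1006]
tcp_rot: [-2.338, -2.099, -0.001]
contact_force: [-4.4, 0.0, 5.5]
finger_gap: 0.0339
```

```bash
python3 - <<'E'
from h import *
c=cap("wrist","w16");s=sensors.read_state();print(s["ee_pos"],s["finger_gap"],s["contact_force"],s["moment"])
crop(c,275,180,85,75,9,"w16c")
E
```

```text
[0.6335753  0.21049866 0.100589  ] 0.0340930869648363 [-3.15172292 -0.61344403  6.9303632 ] [-0.09809579  0.86267527  0.04017163]
```

View pics/w16c.png

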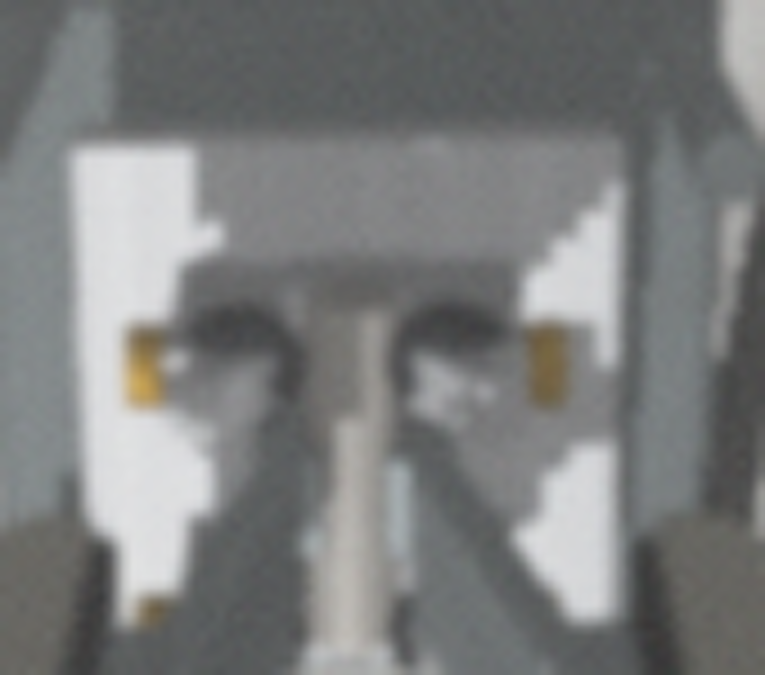

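>>> arm_command(
  rows="-0.0003 0 -0.0005 0 0.2; 0 0 0 0 0.2; 0 0 -0.0005 0 0.2; 0 0 0 0 0.2; 0 0 0 0 0.2",
)

```text
time: 18.3
ee_pos: [0.6336, 0.2107, 0.1004]
tcp_rot: [2.338, 2.098, 0.003]
contact_force: [-3.2, -0.8, 8.4]
finger_gap: 0.0339
```

```bash
python3 - <<'E'
from h import *
for i in range(3):
    c=cap("side" if i else "wrist","x%d"%i);s=sensors.read_state();print(s["ee_pos"],s["finger_gap"],s["contact_force"],s["moment"])
E
```

```text
[0.63361838 0.21067413 0.10038775] 0.03367078643580678 [-2.8714724   0.46115242  8.36855957] [-0.18762698  0.94678117 -0.0139717 ]
[0.63360626 0.21065993 0.10034665] 0.03371432513107732 [-3.92940568 -0.92693012  8.30890203] [-0.15511069  1.03226906  0.00416577]
[0.63360108 0.21068306 0.10036783] 0.0341950990529584 [-3.95846728 -1.31610636  8.41783863] [-1.98565875e-01  9.82991656e-01  7.44398760e-04]
```

>>> arm_command(
  rows="-0.0003 0 -0.0005 0 0.2; 0 0 0 0 0.2; 0 0 -0.0005 0 0.2; 0 0 0 0 0.2; 0 0 0 0 0.2",
)

```text
time: 18.95
ee_pos: [0.6336, 0.2108, 0.1002]
tcp_rot: [2.337, 2.098, 0.004]
contact_force: [-4.3, -1.3, 11.6]
finger_gap: 0.0337
```

```bash
python3 - <<'E'
from h import *
for i in range(2):
    c=cap("wrist","y%d"%i);s=sensors.read_state();print(s["ee_pos"],s["finger_gap"],s["contact_force"],s["moment"])
crop(c,275,180,85,75,9,"y1c")
E
```

```text
[0.63359468 0.21083071 0.10023148] 0.03406236777569889 [-4.89635362e+00  9.53561849e-03  1.19919958e+01] [-0.25796609  1.11882061 -0.03003155]
[0.63361062 0.21084464 0.10024707] 0.03391559968239323 [-3.51157431 -0.69091999 11.22518477] [-0.3208499   1.15138455 -0.00251076]
```

View pics/y1c.png

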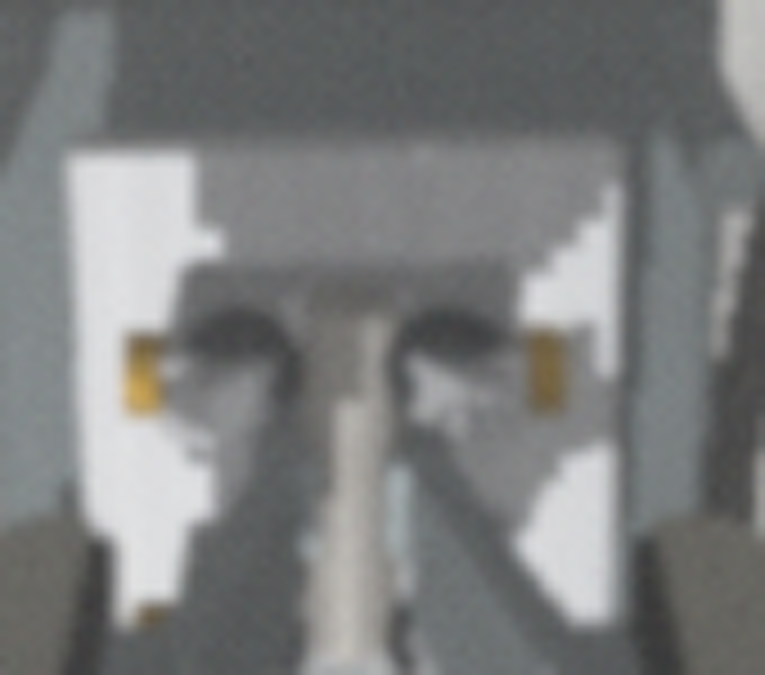

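>>> arm_command(
  rows="0.0003 0 0.0015 0 0.2; 0 0 0.0015 0 0.2; 0 0 0 0 0.37; 0 0 0 0 0.39; 0 0 0 0 0.41",
)

```text
time: 19.55
ee_pos: [0.6344, 0.2099, 0.1005]
tcp_rot: [2.338, 2.097, 0.003]
contact_force: [-0.7, -0.3, -1.0]
finger_gap: 0.038
```

>>> arm_command(
  rows="0 0 0 0 0.41; 0 0 0 0 0.41; 0 0 0 0 0.41; 0 0 0 0 0.41; 0 0 0 0 0.41",
)

```text
time: 20.05
ee_pos: [0.6332, 0.2101, 0.1004]
tcp_rot: [-2.338, -2.098, 0.0]
contact_force: [-0.3, -0.3, -1.1]
finger_gap: 0.038
```

```bash
python3 - <<'E'
from h import *
c=cap("wrist","w17");s=sensors.read_state();print(s["ee_pos"],s["finger_gap"],s["contact_force"],s["moment"])
crop(c,275,180,85,75,9,"w17c")
E
```

```text
[0.63319418 0.21006022 0.10047497] 0.03824027691528076 [ 0.21918751 -0.52309421 -1.36973532] [-0.06185332 -0.03397928 -0.02316194]
```

View pics/w17c.png

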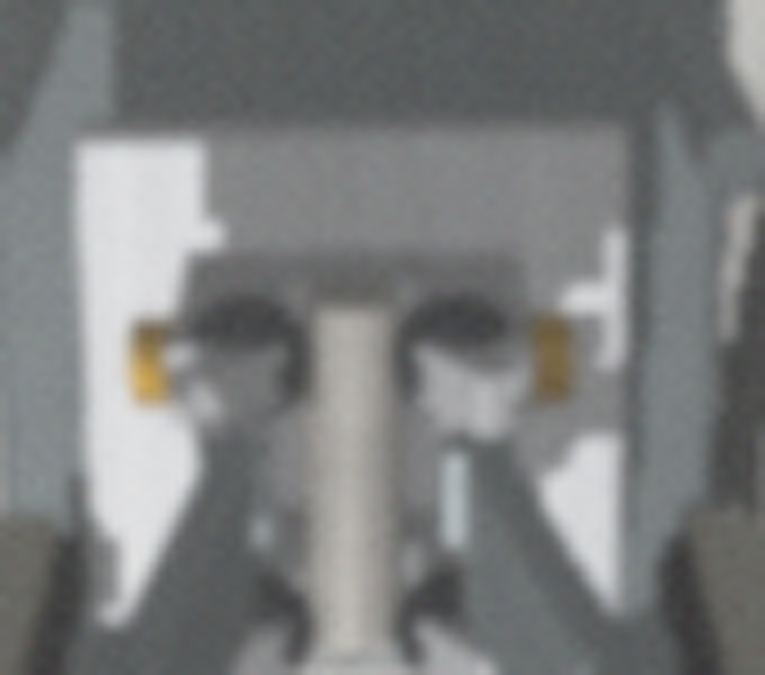

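>>> arm_command(
  rows="0 0 0.005 0 0.405; 0 0 0.01 0 0.405; 0 0 0.02 0 0.405; 0 0 0.03 0 0.38; 0 0 0.02 0 0.38",
)

```text
time: 20.6
ee_pos: [0.634, 0.2107, 0.1887]
tcp_rot: [2.337, 2.098, 0.005]
contact_force: [0.6, 0.4, -0.5]
finger_gap: 0.0357
```

>>> arm_command(
  rows="0 0 0.01 0 0.38; 0 0 0 0 0.38; 0 0 0 0 0.38; 0 0 0 0 0.38; 0 0 0 0 0.38",
)

```text
time: 21.1
ee_pos: [0.6326, 0.2097, 0.1942]
tcp_rot: [-2.337, -2.098, 0.004]
contact_force: [-0.3, 0.3, -2.4]
finger_gap: 0.0356
```

```bash
python3 - <<'E'
from h import *
c=cap("wrist","w18");s=sensors.read_state();print(s["ee_pos"],s["finger_gap"],s["contact_force"],s["moment"])
crop(c,275,150,100,100,8,"w18c")
E
```

```text
[0.63277178 0.20982175 0.19435616] 0.03567929877391566 [ 0.18350782 -0.01699419 -1.14270642] [ 0.02432528 -0.08869758  0.00763169]
```

View pics/w18c.png

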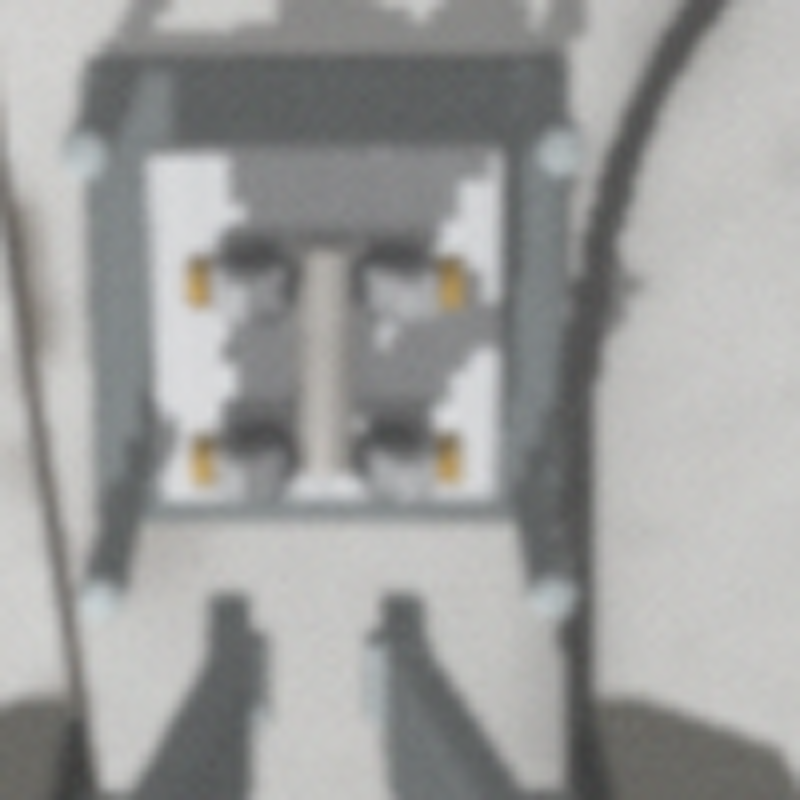

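```bash
python3 - <<'E'
from h import *
c=load("w18"); f=lambda p:(275+p[0]/8-.4,150+p[1]/8-.4)
for z in(.0385,.0425):
    a,b=onz(c,f((323,250)),z),onz(c,f((326,473)),z);print(z,a,b,(a+b)/2,np.linalg.norm(a-b),np.degrees(np.arctan2(*(a-b)[1::-1])))
c=load("w18");s=sensors.read_state();z=s["ee_pos"][2]-.07
t1,t2=onz(c,f((229,597)),z),onz(c,f((403,597)),z)
M=R.from_rotvec(s["tcp_rot"]).as_matrix();print("tips local mm",1000*(M.T@((t1+t2)/2-s["ee_pos"])),np.linalg.norm(t1-t2))
d=load("w6");g=lambda p:(280+p[0]/8-.4,165+p[1]/8-.4);V=np.linalg.inv(d["view"])
t=cap("top","t18");crop(t,250,150,80,60,9,"t18c")
E
```

```text
0.0385 [0.63363091 0.221521   0.0385    ] [0.63085553 0.19239532 0.0385    ] [0.63224322 0.20695816 0.0385    ] 0.029257616457159564 84.55673649996452
0.0425 [0.63375525 0.22249955 0.0425    ] [0.63101733 0.19376699 0.0425    ] [0.63238629 0.20813327 0.0425    ] 0.02886270642309827 84.55673649996454
tips local mm [ 0.0923765  -0.5291096  70.00111623] 0.016033548657506887
```

View pics/t18c.png

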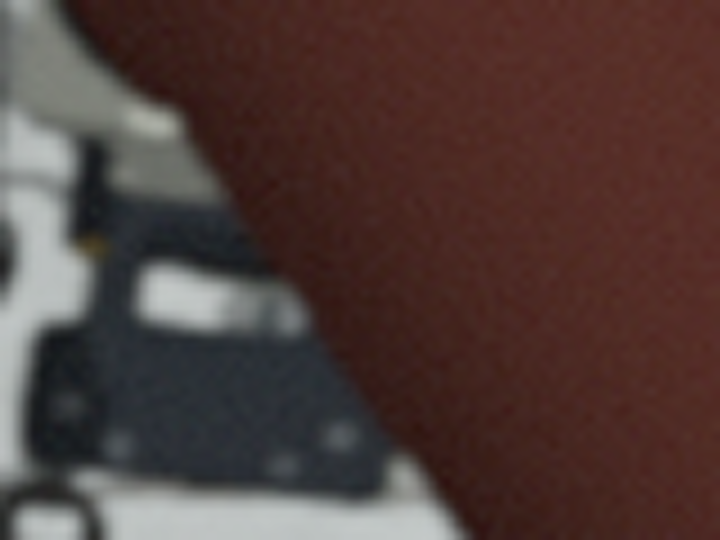

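>>> arm_command(
  rows="-0.02 0.007 0.015 0.01 0.38; -0.036 0.014 0 0.01 0.38; -0.036 0.015 0 0.01 0.38; -0.036 0.015 0 0.01 0.38; -0.036 0.015 0 0.01 0.38",
)

```text
time: 21.7
ee_pos: [0.4677, 0.2765, 0.2105]
tcp_rot: [-2.284, -2.156, -0.0]
contact_force: [-0.5, 1.3, -1.1]
finger_gap: 0.0356
```

>>> arm_command(
  rows="0 0 0 0 0.38; 0 0 0 0 0.38; 0 0 0 0 0.38; 0 0 0 0 0.38; 0 0 0 0 0.38",
)

```text
time: 22.2
ee_pos: [0.4703, 0.2754, 0.2102]
tcp_rot: [2.287, 2.154, -0.0]
contact_force: [0.7, -0.2, -0.7]
finger_gap: 0.0357
```

```bash
python3 - <<'E'
from h import *
c=cap("wrist","w19");s=sensors.read_state();print(s["ee_pos"],s["finger_gap"],R.from_rotvec(s["tcp_rot"]).as_matrix()[:2,1])
crop(c,240,110,150,130,5,"w19c")
E
```

```text
[0.47003676 0.27548444 0.21029445] 0.03563257666514438 [ 0.99821918 -0.05965278]
```

View pics/w19c.png

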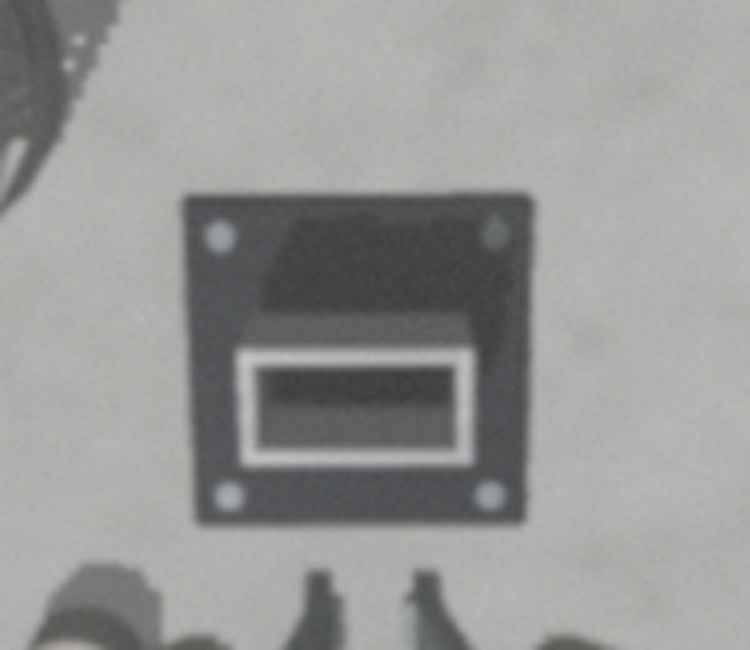

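```bash
python3 - <<'E'
from h import *
c=load("w19"); f=lambda p:(240+p[0]/5-.4,110+p[1]/5-.4)
s=sensors.read_state();M=R.from_rotvec(s["tcp_rot"]).as_matrix()
X=np.array([onz(c,f(p),.04) for p in[(237,348),(475,348),(474,465),(240,465)]]);print(X.mean(0),[np.linalg.norm(X[i]-X[i-1]) for i in range(4)],np.degrees(np.arctan2(*(X[1]-X[0])[1::-1])),np.degrees(np.arctan2(*(X[2]-X[3])[1::-1])))
print("socket in tool",1000*(M.T@(X.mean(0)-s["ee_pos"])))
t1,t2=[onz(c,f(p),s["ee_pos"][2]-.07) for p in((319,572),(427,572))]
print("tips in tool",1000*(M.T@((t1+t2)/2-s["ee_pos"])),np.linalg.norm(t1-t2))
E
```

```text
[0.46591851 0.27295969 0.04      ] [np.float64(0.025565010259805006), np.float64(0.04950273994395793), np.float64(0.025564522187654298), np.float64(0.049825220875597154)] -3.4197944831468847 -3.4178729699302606
socket in tool [ -2.74409841  -3.94232945 170.2952154 ]
tips in tool [ 1.73223307e-01 -1.84473306e-02  6.99999807e+01] 0.015930319316107826
```

>>> arm_command(
  rows="-0.0038 0.0005 -0.02 0 0.38; 0 0 -0.03 0 0.38; 0 0 -0.03 0 0.38; 0 0 0 0 0.38; 0 0 0 0 0.38",
)

```text
time: 22.75
ee_pos: [0.4658, 0.2767, 0.1307]
tcp_rot: [-2.285, -2.155, 0.0]
contact_force: [0.1, 0.5, 0.3]
finger_gap: 0.0354
```

```bash
python3 - <<'E'
from h import *
c=cap("wrist","w20");s=sensors.read_state();print(s["ee_pos"],s["finger_gap"],R.from_rotvec(s["tcp_rot"]).as_matrix()[:2,1])
crop(c,240,130,150,120,5,"w20c")
E
```

```text
[0.46632222 0.27717146 0.1315881 ] 0.0357040443154318 [ 0.99830235 -0.05822698]
```

View pics/w20c.png

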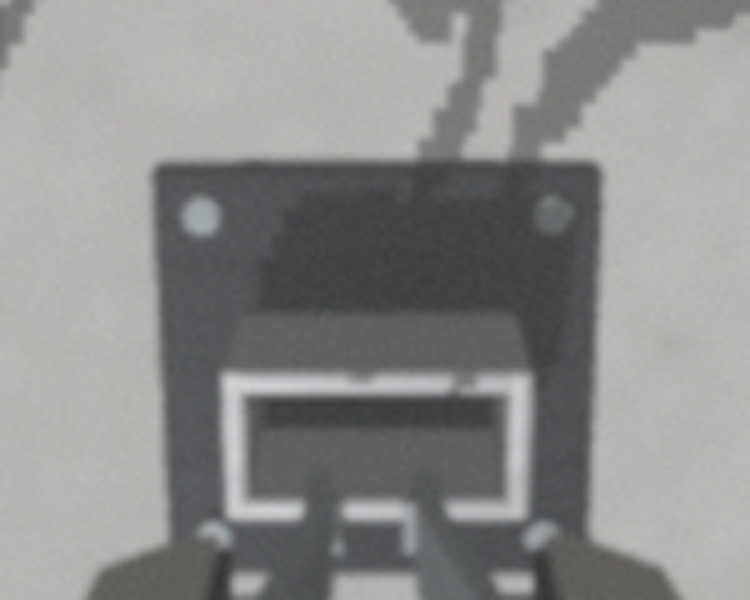

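```bash
python3 - <<'E'
from h import *
c=load("w20"); f=lambda p:(240+p[0]/5-.4,130+p[1]/5-.4)
s=sensors.read_state();M=R.from_rotvec(s["tcp_rot"]).as_matrix()
X=np.array([onz(c,f(p),.04) for p in[(222,373),(533,373),(529,520),(227,520)]]);print(X.mean(0))
print("socket in tool",1000*(M.T@(X.mean(0)-s["ee_pos"])))
t1,t2=[onz(c,f(p),s["ee_pos"][2]-.07) for p in((320,475),(428,475))]
print("tips in tool",1000*(M.T@((t1+t2)/2-s["ee_pos"])),np.linalg.norm(t1-t2))
E
```

```text
[0.46595082 0.27282596 0.04      ]
socket in tool [-4.49166167 -0.24847718 91.5814604 ]
tips in tool [-0.50054568 -0.72635775 69.99838615] 0.015876880689353983
```

>>> arm_command(
  rows="0.0003 0 -0.01 0 0.38; 0 0 -0.01 0 0.38; 0 0 -0.01 0 0.38; 0 0 -0.01 0 0.38; 0 0 -0.005 0 0.38",
)

```text
time: 23.3
ee_pos: [0.4652, 0.2761, 0.0842]
tcp_rot: [-2.285, -2.156, 0.003]
contact_force: [0.3, 0.0, -1.3]
finger_gap: 0.0355
```

>>> arm_command(
  rows="0 0 -0.005 0 0.38; 0 0 -0.002 0 0.38; 0 0 -0.001 0 0.38; 0 0 0 0 0.38; 0 0 0 0 0.38",
)

```text
time: 23.8
ee_pos: [0.4659, 0.2767, 0.0778]
tcp_rot: [2.285, 2.156, 0.001]
contact_force: [-0.2, -0.3, -0.5]
finger_gap: 0.0356
```

>>> arm_command(
  rows="0 0 -0.001 0 0.38; 0 0 -0.001 0 0.38; 0 0 -0.0005 0 0.38; 0 0 0 0 0.38; 0 0 0 0 0.38",
)

```text
time: 24.3
ee_pos: [0.4657, 0.2766, 0.075]
tcp_rot: [-2.285, -2.156, 0.0]
contact_force: [0.0, -0.1, -1.3]
finger_gap: 0.0355
```

```bash
python3 - <<'E'
from h import *
for i in range(2):
    c=cap("wrist","w21");s=sensors.read_state();print(s["ee_pos"],s["finger_gap"],s["contact_force"])
E
```

```text
[0.46574599 0.27658935 0.07505542] 0.03564183129928225 [-0.55436893 -0.29655004 -0.78847772]
[0.46571381 0.27657848 0.07504123] 0.035482186468122054 [-0.7753316  -0.42375192 -0.98974958]
```

Still carrying the tongs' weight; feel for the socket floor.

>>> arm_command(
  rows="0 0 -0.0005 0 0.38; 0 0 0 0 0.38; 0 0 -0.0005 0 0.38; 0 0 0 0 0.38; 0 0 0 0 0.38",
)

```text
time: 24.9
ee_pos: [0.4656, 0.277, 0.0744]
tcp_rot: [-2.284, -2.156, -0.001]
contact_force: [-1.2, -0.4, 5.1]
finger_gap: 0.0356
```

```bash
python3 - <<'E'
from h import *
for i in range(2):
    c=cap("wrist","w22");s=sensors.read_state();print(s["ee_pos"],s["finger_gap"],s["contact_force"])
E
```

```text
[0.46559418 0.27699292 0.07440657] 0.03526300150671537 [-2.32810974 -0.42129982  4.23283989]
[0.46558719 0.27698566 0.07439231] 0.03555717592427814 [-1.32093667  0.53750897  6.040083  ]
```

>>> arm_command(
  rows="0 0 0.0007 0 0.38; 0 0 0 0 0.40; 0 0 0 0 0.42; 0 0 0 0 0.46; 0 0 0 0 0.55",
)

```text
time: 25.5
ee_pos: [0.4662, 0.2763, 0.0745]
tcp_rot: [2.285, 2.156, 0.001]
contact_force: [0.3, -0.5, 0.3]
finger_gap: 0.0469
```

>>> arm_command(
  rows="0 0 0 0 0.65; 0 0 0 0 0.65; 0 0 0 0 0.65; 0 0 0.01 0 0.65; 0 0 0.02 0 0.65",
)

```text
time: 26.0
ee_pos: [0.465, 0.2759, 0.1044]
tcp_rot: [-2.284, -2.156, 0.005]
contact_force: [0.3, -0.8, 0.8]
finger_gap: 0.0601
```

>>> arm_command(
  rows="0 0 0.04 0 0.65; 0 0 0.04 0 0.65; 0 0 0.03 0 0.65; 0 0 0 0 0.65; 0 0 0 0 0.65",
)

```text
time: 26.5
ee_pos: [0.4658, 0.2765, 0.2156]
tcp_rot: [2.285, 2.156, 0.002]
contact_force: [0.1, -0.3, -0.7]
finger_gap: 0.0604
```

```bash
python3 - <<'E'
from h import *
c=cap("wrist","w23");s=sensors.read_state();print(s["ee_pos"],s["finger_gap"],s["contact_force"])
E
```

```text
[0.46530201 0.27600648 0.2144283 ] 0.06034076657268039 [ 0.19497931 -0.32668651 -0.40160489]
```

View pics/w23.png

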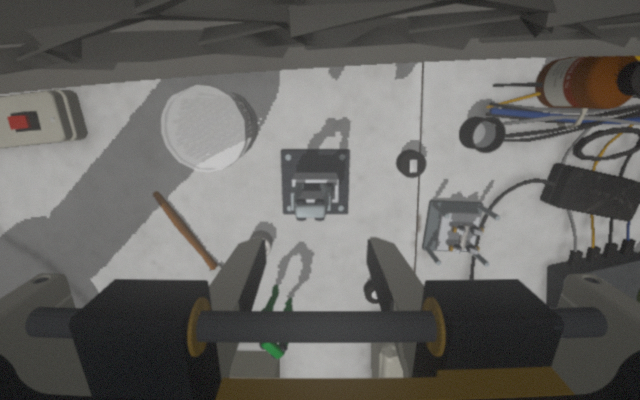

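>>> arm_command(
  rows="0.04 -0.015 0 0 0.65; 0.04 -0.015 0 0 0.65; 0.04 -0.015 0 0 0.65; 0.046 -0.015 0 -0.05 0.65; 0 0 0 0 0.65",
)

```text
time: 27.05
ee_pos: [0.637, 0.21, 0.2109]
tcp_rot: [2.346, 2.083, -0.006]
contact_force: [-0.8, -1.4, -0.9]
finger_gap: 0.0605
```

>>> arm_command(
  rows="0 0 -0.03 0 0.65; 0 0 -0.03 0 0.65; 0 0 0 0 0.65; 0 0 0 0 0.65; 0 0 0 0 0.65",
)

```text
time: 27.55
ee_pos: [0.6323, 0.2173, 0.156]
tcp_rot: [2.337, 2.099, 0.003]
contact_force: [0.4, 0.0, 0.1]
finger_gap: 0.0603
```

```bash
python3 - <<'E'
from h import *
c=cap("wrist","w24");s=sensors.read_state();print(s["ee_pos"],s["finger_gap"],s["contact_force"])
crop(c,270,140,100,100,8,"w24c")
E
```

```text
[0.63246583 0.21730915 0.156423  ] 0.06035249346716545 [-0.10396631  0.11761826  0.27578233]
```

View pics/w24c.png

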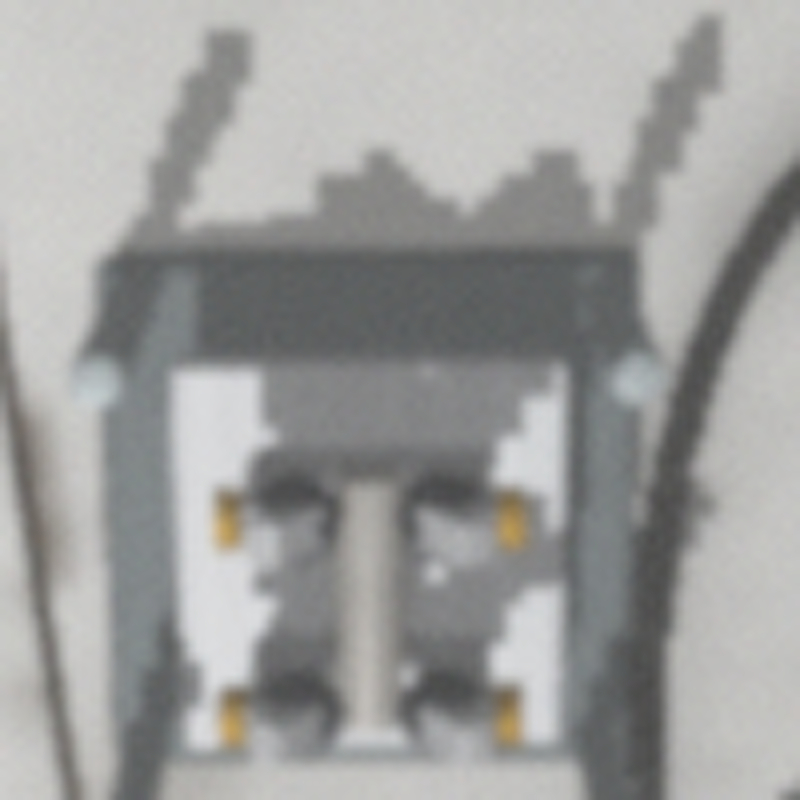

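>>> arm_command(
  rows="0 0.02 0 0 0.65; 0 0.02 0 0 0.65; 0 0.015 0 0 0.65; 0 0 0 0 0.65; 0 0 0 0 0.65",
)

```text
time: 28.1
ee_pos: [0.6319, 0.2713, 0.1552]
tcp_rot: [2.337, 2.098, 0.0]
contact_force: [-0.5, -1.3, -0.4]
finger_gap: 0.0606
```

```bash
python3 - <<'E'
from h import *
c=cap("wrist","w25");s=sensors.read_state();print(s["ee_pos"],s["finger_gap"],s["contact_force"])
crop(c,270,180,100,100,8,"w25c")
E
```

```text
[0.63222502 0.27028482 0.15505008] 0.06071465952309229 [ 0.53382769 -0.58194953  0.43759564]
```

View pics/w25c.png

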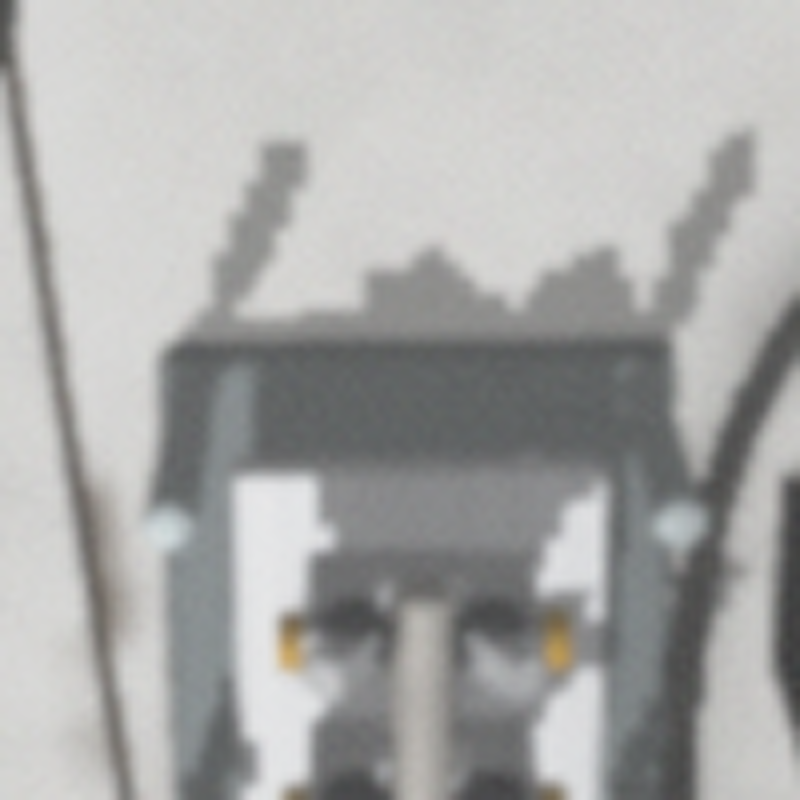

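```bash
python3 - <<'E'
from h import *
c=load("w25");crop(c,270,240,100,90,8,"w25d")
E
```

```text
(no output)
```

View pics/w25d.png

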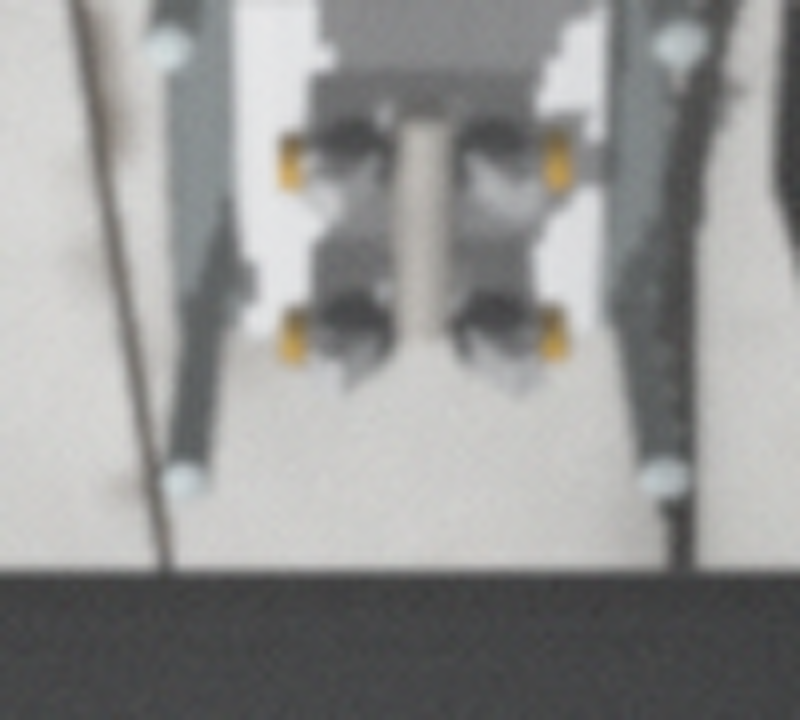

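```bash
python3 - <<'E'
from h import *
a=load("w24");b=load("w25"); f=lambda p:(270+p[0]/8-.4,140+p[1]/8-.4); g=lambda p:(270+p[0]/8-.4,240+p[1]/8-.4)
for n,p,q in [("bar far",(368,480),(423,122)),("bar near",(366,728),(421,340)),("L1",(228,521),(291,164)),("R1",(514,521),(559,162)),("L2",(235,720),(293,336)),("R2",(509,718),(555,335)),("post",(97,382),(168,48)),("post2",(637,380),(680,45))]:
    print(n,tri((a,f(p)),(b,g(q)))[0].round(4))
s=cap("side","s25");crop(s,225,180,140,130,5,"s25c")
t=cap("top","t25");crop(t,200,150,150,150,5,"t25c")
E
```

```text
bar far [0.6338 0.2221 0.0399]
bar near [0.6305 0.1924 0.0386]
L1 [0.6183 0.2202 0.0433]
R1 [0.6491 0.2164 0.042 ]
L2 [0.6157 0.1956 0.0402]
R2 [0.6466 0.1929 0.041 ]
post [0.6068 0.2382 0.0474]
post2 [0.6634 0.2322 0.047 ]
```

View pics/s25c.png

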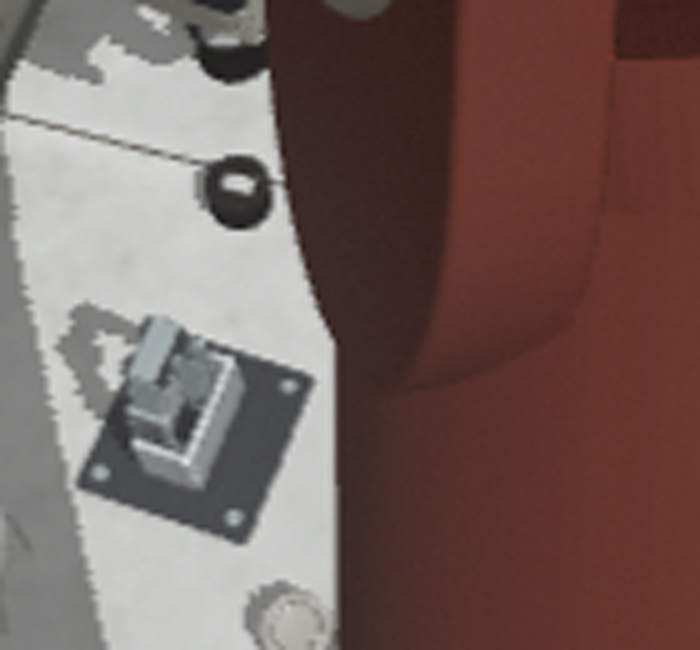

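>>> arm_command(
  rows="0 -0.02 0.03 0 0.65; 0 -0.02 0.03 0 0.65; 0 0 0.03 0 0.65; 0 0 0 0 0.65; 0 0 0 0 0.65",
)

```text
time: 28.75
ee_pos: [0.632, 0.2309, 0.2453]
tcp_rot: [2.339, 2.097, 0.002]
contact_force: [1.0, -0.6, -0.7]
finger_gap: 0.0604
```

```bash
python3 - <<'E'
from h import *
s=sensors.read_state();print(s["time"],s["ee_pos"],s["contact_force"])
print(order.close_job())
E
```

```text
28.75 [0.63198594 0.23086282 0.24532351] [ 1.02830796 -0.58720252 -0.65365029]
the job is handed in; nothing more can be done
None
```

I took the smaller steel tongs from the stand and shut them on the bar (34 mm over the plates). I pressed the bar past the balls, which took a peak of about 6 N, until it stopped rigidly at about 11.5 N. I then let the bar go, stood the tongs back in the socket and handed the job in at 28.75 s with the arm clear.

**Bar:** Two views after release put its top at 39.9 mm and 38.6 mm at its two ends, so it lies level and centred. That gives a saddle floor of about 31 mm and ball centres about 10.7 mm above it, as the description says. The plungers and seat pins were not read directly; that they sit home is inferred from the force and these heights.

**Tongs:** They were let go at the grip height they were taken from, within 0.5 mm, after touching the socket floor. The last side picture shows them upright in the stand.

**Disagreements:** An early estimate from the plunger caps put the floor about 5 mm higher. During the final press there was also a 3–5 N sideways force, which was gone once the jaws opened. I saw nothing else on the bench move, but I did not measure the bystanders before and after.

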